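# Hold the recessed reset of the green-topped controller

### The arm

A 7-joint arm with a two-finger parallel gripper is mounted at the origin on the work surface. World frame = base frame: x ahead of the robot, y to its left, z up, the work surface at z = 0. Lengths are in mm, angles in degrees, forces in N, time in s.
With the tool pointing down it reaches from about 350 to 900 mm from the base axis. Payload 8.1 kg.
Tool frame: the origin (TCP) lies between the finger pads; the fingertips stand 17 mm ahead of it and the grasp point (between the pads) lies 2 mm behind it; z points along the fingers, y is the direction in which the jaws open and shut (so a half turn about z gives the same grasp; the last joint's range is limited). The gripper opens to 92 mm and grips with 3 to 60 N. Pads are 19 mm wide; open, the fingers measure 130 mm over their backs; the gripper's body (75 mm by 190 mm) begins 47 mm behind the grasp point.
Start: joints at [65.34, 24.895, 1.432, 90.138, -0.665, 64.973, -4.303], TCP at [201.202, -591.742, 243.742] pointing down, gripper open.
Joint ranges: [-149.89, 149.89], [-25.12, 119.58], [-72.63, 75.52], [4.76, 147.25], [-75.54, 255.54], [6.69, 114.76], [-157.13, 157.13]. Speed limits (degrees/s): [127.2, 127.2, 172.46, 172.46, 180, 180, 180].

### API

Orientations are given as a 3x3 rotation matrix whose columns are the frame's x, y, z axes.
In Python, from station import ctrl, grab_frame, outline_of gives the robot as it stands. The module is installed in compiled form; this text tells all that it offers.
- The arm moves only by the tool play_rows, never from a script. Its arguments are lists of equal length, an entry for each row: "travel": the shift along the tool's x, y, z in m, a list of three; "rotation": the turn, a rotation vector about the tool's x, y, z in rad, a list of three; "grip": the finger opening in m, from 0 to 0.0918. In form: {"travel": [[x, y, z], ...], "rotation": [[ax, ay, az], ...], "grip": [grip, ...]}. A call has 1 to 8 rows; each row shifts and turns the pose as measured when the row begins, along the tool's axes as they then stand; what a row does not reach is not made up. A row lasts 1/10 s, in which the tool goes at most 50 mm and 8.59 degrees, less where a joint would pass 70% of its speed; a pose out of reach is approached as far as the arm can. A call is refused whole if a number of a shift passes 0.05 or a number of a turn 0.15, either way. A call with a gripper value outside its range is refused whole. The fingers move at their own pace and stop on an object; "force" is the grip in N (left out, the last holds). Time passes only in rows, so rows that do not move let the fingers close. It gives the time, the measured TCP pose, the force and the opening at its end, in the units of the state.
- ctrl.get_state(): the state, without advancing time (a new reading comes with each control period).
- grab_frame(name): name is "side" or "top" or "wrist"; returns a dict with "frame" (384x512x3 uint8, red, green, blue), "depth" (384x512 float32, mm along the optical axis (not along the pixel's ray), 0 where there is no reading), "camera_matrix" (3x3 intrinsics, pixels), "R" (3x3) and "t" (3): a world point X has camera coordinates R X + t; the wrist camera has in their place "T_tool_cam" (4x4, takes a point from camera to tool coordinates, whose origin is the TCP and whose axes are the flange's). Camera axes: x right, y down, z forward; pixel columns grow to the right and rows downward; lengths in mm; the calibration is good to about 2 mm. A picture is of the moment at which its call begins: read the wrist's pose just before it.
- ctrl.sign_off(): hands the job in, once; it reports no verdict.
Trained networks look in the newest picture that a camera, given by its name, has taken for a name from the list of things; names that differ only in an ending like _2 or _b are one class to them, and where a whole thing is asked for, a point or a joint stands for the part that bears it (a point fixed in the world has none). Each returns a list of dicts, best first, with "p" (0 to 1); they miss things now and then, are a little off and sometimes report something else, mostly with a low value. They report only what shows in the picture. A call takes as long as a camera call. They do not tell look-alikes from the thing itself.
- outline_of(label, camera): "mask" (384x512 bool, what is visible of it) and "location" ([column, row] in pixels, amid what is visible of it).
The state is a dict: "t": time; "joints": joint angles; "qvel": joint speeds; "joint_torque": joint torques, N m; "ee_pos": TCP position; "eef_rot": TCP orientation; "contact_force": force on the tool from outside, world axes, zero at the start; "ft_torque": the same for the moment, N m; "gripper_width": opening from 0.0 (shut) to 1.0 (fully open).
Only numpy, scipy, OpenCV 4.12 (cv2) and the standard library are available. Lean on these libraries where they do the work, as an engineer would, in place of code of your own. Each camera call takes 0.05 s, during which the arm holds its last target.

### The job

Put the green-topped controller box into update mode: slide its grey shutter fully open, then take the yellow-handled stylus out of the wooden tool block and, reaching its steel tip straight down through the aperture, press the recessed red reset button all the way down, gently. Keep it pressed for at least two seconds and finish while still holding it down with the stylus in the gripper - do not let go or back off. Leave the blue-topped box, the other two tools and everything else on the table alone.

Things in the scene. Friction and masses are not known exactly. Their poses are not given: they have to be found in the camera images.
- green_hub: controller box with white sides and a green top, fixed, 130 (x) x 90 (y) x 52 high mm; origin at the centre of its underside, z up. In its top (6 mm thick plate), at x = +20 mm, y = 0 of the box, is a round aperture 16 mm across; under it sits the recessed red reset button. A grey sliding shutter on the top covers the aperture; its black tab lies on the -x side
- green_aperture (a point): centre of the green box's aperture (16 mm across), on the top face, 52 mm above the table
- green_shutter (a joint): shutter of the green box, m: 0 closed, 0.034 fully open; it slides along the box's -x, stays where left, friction about 1.5 N. The shutter plate is 30 (x) x 36 (y) x 3 mm, directly on the top face, centred on the aperture when at 0; from about 0.024 on the aperture is clear
- green_tab (a point): centre of the top of the shutter's black tab, moves with the shutter. The tab is 10 mm thick along the slide (x of the box), 24 mm wide (y), and stands 18 mm above the shutter plate, its top about 73.5 mm above the table
- green_reset (a joint): reset button of the green box, m pressed: 0 up, 0.006 fully down (a firm stop). Spring: starts to move at 1.5 N, 5 N when fully down; springs back when let go. Down means more than 0.0045
- green_reset_top (a point): centre of the button's top (14 mm across), 26 mm above the table (26 mm below the box's top face) when up; moves down with the button
- blue_hub: controller box with white sides and a blue top, fixed, 130 (x) x 90 (y) x 52 high mm; origin at the centre of its underside, z up. Built like the green one; not to be touched. Which box stands left and which right varies
- blue_shutter (a joint): shutter of the blue box, m, 0 closed
- blue_reset (a joint): reset button of the blue box, m pressed, 0 up
- block: pale wooden tool block, fixed, 130 (x) x 46 (y) x 60 high mm, origin at the centre of its underside. Three 8.5 mm square through-holes in a row along its x, 42 mm apart, hold three tools upright in any order
- stylus: stylus, loose, about 50 g, upright in one hole of the block. Origin at its tip, z up to the handle. Round-tipped steel shaft 7 mm thick, 56 mm long; above it the yellow square handle 15 x 15 mm (sides along its x, y), 56 to 126 mm above the tip, black band at its foot. The handle's foot rests on the block, tip 4 mm above the table, handle top at 130 mm: the tallest tool
- stylus_tip (a point): the stylus's tip end (origin of the stylus)
- driver: another tool in the block, round red handle 16 mm thick, top 94 mm above the table; origin at its tip. Not needed
- awl: another tool in the block, round dark wooden handle 20 mm thick, top 92 mm above the table; origin at its tip. Not needed
- tyre: loose black toy tyre 64 mm across, 24 mm high, lying flat; origin at the centre of its underside. Leave alone
- strip: loose perforated aluminium strip 150 x 24 x 4 mm; origin at the centre of its underside. Leave alone
- bolt1: loose bolt 34 mm long, 14 mm head; origin under its middle. Leave alone
- bolt2: another such bolt. Leave alone
- bolt3: another such bolt. Leave alone
There are look-alikes about, which are no part of the job. What is shaped like the green_hub but pink is not meant. What is shaped like the stylus but pink is not meant.

How it is judged (in metres and radians):
On the way, in this order (a step that is already met when the one before it is completed fails the run):
1. the green box's shutter is slid open (at least 26 mm of 34 mm), the stylus still in the block (value of joint green_shutter above 0.026 m and distance of stylus from where it was at the start of the episode below 0.01 m), for 0.2 s.
2. the stylus is held by the fingers, drawn out of the block, upright (height (world z) of stylus_tip above 0.064 m and contact force between the fingers and stylus above 1 N and angle between stylus's own z axis and vertical below 0.3 rad), for 0.2 s.
3. the reset button of the green box is held down by the stylus for 2 s (value of joint green_reset above 0.0045 m and contact force between stylus and green_reset above 1.5 N and contact force between the fingers and stylus above 1 N and horizontal distance between stylus_tip and green_reset_top below 0.007 m and angle between stylus's own z axis and vertical below 0.25 rad and value of joint green_shutter above 0.026 m), for 2 s.
At the end, for the whole second after the job is handed in: The green box's reset button is more than 4.5 mm of its 6 mm down, pressed by the stylus (over 1.5 N), which stands at rest within about 14 degrees of upright, its tip within 7 mm of the button's axis, gripped by the fingers; the shutter is at least 26 mm open (all of step 3 and linear speed of stylus below 0.02 m/s and value of joint blue_reset below 0.001 m); the arm keeps its last pose, push and grip.
It fails at once if the reset button pushed with more than 30 N (contact force between stylus and green_reset above 30 N).
It fails at once if the blue box's shutter or button worked (value of joint blue_shutter above 0.006 m or value of joint blue_reset above 0.002 m).
It fails at once if another tool or a loose bystander moved by more than 15 mm (distance of any of driver, awl, tyre, strip, bolt1, bolt2, bolt3 from where it was at the start of the episode above 0.015 m).
It also fails if it takes over 64 s, if anything falls off the work surface, if the arm or the gripper's body presses on something with over 40 N, if the wrist force passes 120 N, or if a joint passes its speed limit or range.

## Working session

There is one attempt and no reset: what is moved stays moved. The work goes in short steps, Python scripts to look and compute and a tool call to move; the robot and the scene stay as the last step left them, time stands still between calls to the robot, and variables do not carry over. Pictures are saved under pics/ and viewed, and the job is handed in when it is done.

Besides the shell and the picture viewer there is one more tool, called after ">>>" as a command line: name --argument value ..., lists and objects as JSON in quotes. play_rows: Moves the arm, as the interface text tells. Its arguments: {"type":"object","properties":{"travel":{"type":"array","items":{"type":"array","items":{"type":"number"}}},"rotation":{"type":"array","items":{"type":"array","items":{"type":"number"}}},"grip":{"type":"array","items":{"type":"number"}},"force":{"type":"number"}},"required":["travel","rotation","grip"]}

```bash
mkdir -p pics; cat > h.py <<'E'
import numpy as np, cv2
from station import ctrl, grab_frame, outline_of
def save(n,f): cv2.imwrite('pics/'+n, f[:,:,::-1])
def world(F,u,v,d=None):
    K=F['camera_matrix']; d=F['depth'][int(v),int(u)] if d is None else d
    c=np.array([(u-K[0,2])*d/K[0,0],(v-K[1,2])*d/K[1,1],d])
    return F['R'].T@(c-F['t'])
def cloud(F,m=None):
    K=F['camera_matrix']; d=F['depth']; m=(d>0) if m is None else m&(d>0)
    v,u=np.nonzero(m); z=d[v,u]
    c=np.stack([(u-K[0,2])*z/K[0,0],(v-K[1,2])*z/K[1,1],z],1)
    return (c-F['t'])@F['R']
E
python3 - <<'E'
from h import *
s=ctrl.get_state(); print({k:np.round(v,3).tolist() for k,v in s.items()})
for n in ['top','side']:
    F=grab_frame(n); save(n+'0.png',F['frame']); print(n,F['camera_matrix'].round(1).tolist(),F['R'].round(3).tolist(),F['t'].round(1))
    for l in ['green_hub','blue_hub','block','stylus','green_tab','driver','awl','green_shutter','tyre','strip','bolt1']:
        for o in outline_of(l,n):
            P=np.median(cloud(F,o['mask']),axis=0).round(0) if (o['mask']&(F['depth']>0)).any() else None
            print(l,round(o['p'],2),np.round(o['location']),o['mask'].sum(),P)
E
```

```text
{'t': 0.0, 'joints': [65.341, 24.936, 1.431, 90.188, -0.666, 64.975, -4.303], 'qvel': [-0.012, 0.028, 0.019, 0.033, -0.042, -0.003, -0.048], 'joint_torque': [-0.001, -66.785, 0.985, -31.445, -0.06, 0.043, 0.0], 'ee_pos': [201.006, -591.279, 242.953], 'eef_rot': [[0.947, 0.322, -0.001], [0.322, -0.947, 0.001], [-0.0, -0.002, -1.0]], 'contact_force': [-0.861, -1.128, -0.095], 'ft_torque': [0.033, 0.042, -0.023], 'gripper_width': 1.003}
top [[387.9, 0.0, 255.0], [0.0, 387.9, 191.6], [0.0, 0.0, 1.0]] [[0.056, -0.998, 0.001], [-0.978, -0.055, -0.203], [0.202, 0.01, -0.979]] [  20.7  501.4 1169.4]
green_hub 0.96 [141. 285.] 1539 [198. 378.  52.]
green_hub 0.65 [209. 166.] 1257 [567. 198.  52.]
green_hub 0.37 [228. 119.] 265 [758. 168.   5.]
blue_hub 0.58 [338. 164.] 1289 [ 604. -216.   52.]
blue_hub 0.15 [290. 121.] 291 [753. -54.  24.]
block 0.66 [268. 174.] 557 [554.   5.  60.]
stylus 0.65 [295. 166.] 52 [576. -70. 111.]
green_tab 0.66 [211. 161.] 116 [587. 195.  57.]
green_tab 0.55 [142. 280.] 129 [214. 372.  57.]
green_shutter 0.65 [224. 118.] 294 [764. 168.   5.]
green_shutter 0.42 [2
[... 274 characters left out ...]
0.71, -0.704, -0.001], [-0.349, 0.353, -0.868], [0.612, -0.616, -0.496]] [ 364.5  249.4 1020.9]
green_hub 0.77 [190. 226.] 1492 [543. 216.  50.]
green_hub 0.72 [230. 338.] 3224 [178. 396.  51.]
blue_hub 0.72 [282. 176.] 1031 [ 595. -190.   45.]
block 0.97 [243. 203.] 936 [550.  23.  40.]
stylus 0.72 [245. 183.] 146 [561.   9. 100.]
green_tab 0.57 [230. 319.] 212 [207. 380.  59.]
green_tab 0.48 [187. 218.] 81 [578. 204.  61.]
green_shutter 0.72 [230. 323.] 201 [206. 380.  60.]
tyre 0.53 [214. 180.] 190 [747. -41.  22.]
strip 0.6 [159. 204.] 163 [773. 170.   4.]
strip 0.51 [282. 175.] 1041 [ 594. -193.   46.]
bolt1 0.51 [231. 284.] 38 [356. 250.  10.]
bolt1 0.39 [200. 303.] 29 [346. 352.  10.]
```

```bash
python3 - <<'E'
import cv2,numpy as np
a=cv2.imread('pics/top0.png'); b=cv2.imread('pics/side0.png')
cv2.imwrite('pics/topz.png',cv2.resize(a[90:340,90:400],None,fx=2.4,fy=2.4,interpolation=cv2.INTER_CUBIC))
cv2.imwrite('pics/sidez.png',cv2.resize(b[120:384,120:400],None,fx=2.25,fy=2.25,interpolation=cv2.INTER_CUBIC))
E
```

```text
(no output)
```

View pics/topz.png

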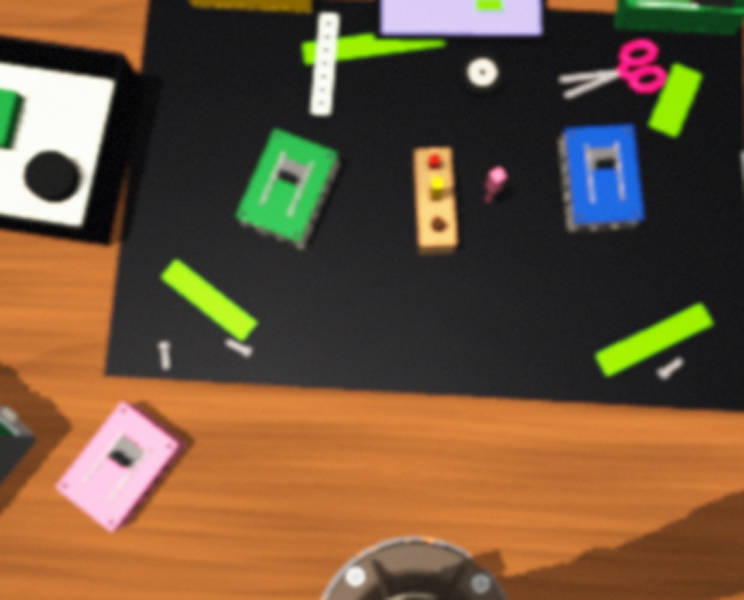

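View pics/sidez.png

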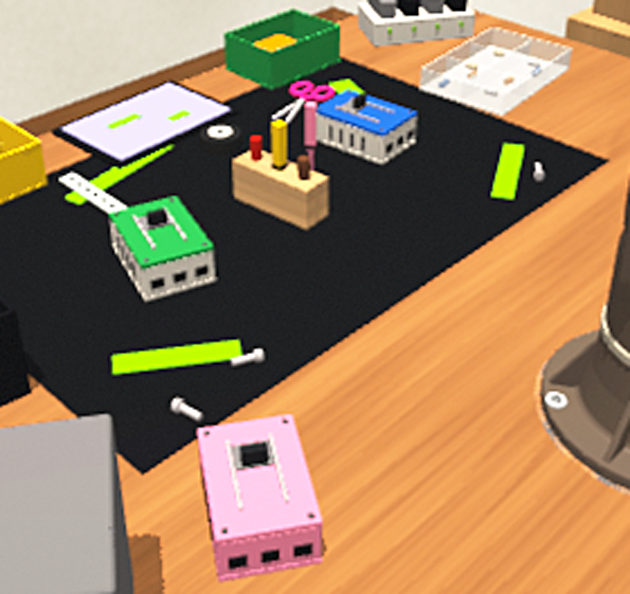

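The green box is at about top (210,168) and the blue one at (338,164). The pink box at (141,285) is a decoy. The yellow stylus stands mid-block at about (272,168). The net's "stylus" at (295,166) is the pink look-alike, standing alone on the table. Next I fit the poses.

```bash
cat > m.py <<'E'
from h import *
import sys
def hub(F,hsv,n):
    H=hsv
    m=(H[...,0]>50)&(H[...,0]<85)&(H[...,1]>120)&(H[...,2]>60)
    m=m.astype(np.uint8)
    P=cloud(F,m>0); P=P[(abs(P[:,2]-52)<8)&(np.hypot(P[:,0]-570,P[:,1]-198)<95)]
    return P
def rect(P):
    (c,s,a)=cv2.minAreaRect(P[:,:2].astype(np.float32)); return np.round(c,1),np.round(s,1),round(a,1),P[:,2].mean().round(1),len(P)
E
python3 - <<'E'
from m import *
for n in ['top','side']:
    F=grab_frame(n); H=cv2.cvtColor(F['frame'],cv2.COLOR_RGB2HSV)
    print(n,'hub',rect(hub(F,H,n)))
    A=cloud(F); col=F['frame'][F['depth']>0]; hs=H[F['depth']>0].astype(int)
    near=np.hypot(A[:,0]-570,A[:,1]-198)<90
    T=A[near&(A[:,2]>65)&(A[:,2]<80)]; print('tab',T.mean(0).round(1),rect(T))
    B=A[(abs(A[:,2]-60)<4)&(abs(A[:,0]-555)<100)&(abs(A[:,1]-5)<45)]; print('block',rect(B))
    Y=A[(hs[:,0]>20)&(hs[:,0]<34)&(hs[:,1]>150)&(np.hypot(A[:,0]-560,A[:,1]-5)<70)&(A[:,2]>70)]; print('yel',Y.mean(0).round(1),Y.min(0).round(1),Y.max(0).round(1)); 
    Z=Y[Y[:,2]>125]; print('yeltop',len(Z), rect(Z) if len(Z)>3 else None)
    Pk=A[(hs[:,0]>150)&(hs[:,1]>60)&(np.hypot(A[:,0]-576,A[:,1]+70)<50)]; print('pink',Pk.mean(0).round(1),Pk.min(0).round(1),Pk.max(0).round(1))
E
```

```text
top hub (array([573.4, 201.4]), array([ 93.1, 130.5]), 71.2, np.float64(52.4), 910)
tab [578.7 198.3  72.9] (array([579.6, 198.2]), array([24.3,  9.9]), 69.5, np.float64(72.9), 29)
block (array([565.2,   3.7]), array([130.7,  45.8]), 5.7, np.float64(60.3), 423)
yel [562.2   4.  120.8] [557.5  -2.5  76.5] [570.4  10.9 135.4]
yeltop 24 (array([564.2,   4.7]), array([12.6, 12.3]), 2.4, np.float64(129.8), 24)
pink [587.1 -74.8  54.8] [ 570.1 -101.4   -6.2] [623.8 -61.9 131.4]
side hub (array([574.3, 201.5]), array([ 90.6, 136.7]), 71.9, np.float64(51.5), 708)
tab [577.5 200.4  71.2] (array([578.3, 201.3]), array([23.9, 12.5]), 80.0, np.float64(71.2), 35)
block (array([565.6,   4.4]), array([135.5,  54.1]), 3.8, np.float64(59.6), 296)
yel [562.7   7.7 103.2] [554.9  -4.6  70.2] [574.6  15.4 131.3]
yeltop 20 (array([564.3,   4.5]), array([18. , 14.2]), 82.6, np.float64(128.2), 20)
pink [578.2 -66.9  84.8] [ 5.682e+02 -1.016e+02  1.000e-01] [604.2 -57.7 126.4]
```

>>> play_rows --travel '[[0, 0, 0], [0, 0, 0], [0, 0, 0], [0, 0, 0], [0, 0, 0], [0, 0, 0], [0, 0, 0], [0, 0, 0]]' --rotation '[[0, 0, -0.131], [0, 0, -0.131], [0, 0, -0.131], [0, 0, -0.131], [0, 0, -0.131], [0, 0, -0.131], [0, 0, -0.131], [0, 0, 0]]' --grip '[0.04, 0.04, 0.04, 0.04, 0.04, 0.04, 0.04, 0.04]' --force 20

```text
t: 2.1
ee_pos: [201.2, -591.8, 243.7]
eef_rot: [[0.286, 0.958, -0.0], [0.958, -0.286, -0.0], [-0.0, -0.0, -1.0]]
contact_force: [-0.1, -0.5, -0.1]
gripper_width: 0.437
```

```bash
cat > go.py <<'E'
from h import *
def go(p,yaw_y):  # target TCP, yaw of tool y axis (deg), tool down
    s=ctrl.get_state(); R=np.array(s['eef_rot']); a=np.radians(yaw_y)
    y=np.array([np.cos(a),np.sin(a),0]); z=np.array([0,0,-1.]); x=np.cross(y,z)
    Rt=np.stack([x,y,z],1)
    from scipy.spatial.transform import Rotation as Ro
    print('t',round(s['t'],2),'pos',np.round(s['ee_pos'],1),'d_tool mm',(R.T@(np.array(p)-s['ee_pos'])).round(1),'rotvec',Ro.from_matrix(R.T@Rt).as_rotvec().round(4),'grip',round(s['gripper_width']*91.8,1),'F',np.round(s['contact_force'],1),'j',np.round(s['joints'],0))
if __name__=='__main__':
    import sys; v=list(map(float,sys.argv[1:])); go(v[:3],v[3])
E
python3 go.py 579 199 200 -18.8
```

```text
t 2.1 pos [ 201.2 -591.8  243.7] d_tool mm [865.8 135.9  43.5] rotvec [-0.0002  0.0003  0.0381] grip 40.1 F [-0.1 -0.5 -0.1] j [ 74.  26. -11.  89.   5.  66.  45.]
```

>>> play_rows --travel '[[0.048, 0.0075, 0], [0.048, 0.0075, 0], [0.048, 0.0075, 0], [0.048, 0.0075, 0], [0.048, 0.0075, 0], [0.048, 0.0075, 0], [0.048, 0.0075, 0], [0.048, 0.0075, 0]]' --rotation '[[0, 0, 0.03], [0, 0, 0], [0, 0, 0], [0, 0, 0], [0, 0, 0], [0, 0, 0], [0, 0, 0], [0, 0, 0]]' --grip '[0.04, 0.04, 0.04, 0.04, 0.04, 0.04, 0.04, 0.04]'

```text
t: 2.9
ee_pos: [385.0, -245.8, 242.6]
eef_rot: [[0.364, 0.932, 0.001], [0.932, -0.364, -0.005], [-0.004, 0.003, -1.0]]
contact_force: [1.4, -1.3, -0.4]
gripper_width: 0.433
```

>>> play_rows --travel '[[0.048, 0.0075, 0], [0.048, 0.0075, 0], [0.048, 0.0075, 0], [0.048, 0.0075, 0], [0.048, 0.0075, 0], [0.048, 0.0075, 0], [0.048, 0.0075, 0], [0.048, 0.0075, 0]]' --rotation '[[0, 0, 0], [0, 0, 0], [0, 0, 0], [0, 0, 0], [0, 0, 0], [0, 0, 0], [0, 0, 0], [0, 0, 0]]' --grip '[0.04, 0.04, 0.04, 0.04, 0.04, 0.04, 0.04, 0.04]'

```text
t: 3.7
ee_pos: [590.7, 97.4, 243.6]
eef_rot: [[0.401, 0.916, 0.007], [0.916, -0.401, -0.007], [-0.004, 0.009, -1.0]]
contact_force: [0.2, -0.5, 0.9]
gripper_width: 0.435
```

```bash
python3 go.py 579 199 200 -18.8
```

```text
t 3.7 pos [590.7  97.4 243.6] d_tool mm [ 88.5 -51.8  42.8] rotvec [ 0.0089  0.0044 -0.0845] grip 40.0 F [ 0.2 -0.5  0.9] j [  6.  25. -30.  92.  14.  66. -51.]
```

>>> play_rows --travel '[[0.03, -0.018, 0.014], [0.03, -0.017, 0.014], [0.03, -0.012, 0.014], [0, 0, 0]]' --rotation '[[0.009, 0.004, -0.084], [0, 0, 0], [0, 0, 0], [0, 0, 0]]' --grip '[0.04, 0.04, 0.04, 0.04]'

```text
t: 4.1
ee_pos: [580.1, 210.8, 199.6]
eef_rot: [[0.33, 0.944, 0.001], [0.944, -0.33, 0.005], [0.005, -0.001, -1.0]]
contact_force: [-0.9, 0.3, 0.0]
gripper_width: 0.438
```

```bash
python3 go.py 579 199 77 -18.8; python3 - <<'E'
from h import *
F=grab_frame('wrist'); save('w1.png',F['frame']); print(F['T_tool_cam'].round(3).tolist(),F['camera_matrix'].round(1).tolist())
E
```

```text
t 4.1 pos [580.1 210.8 199.6] d_tool mm [-12.2   3.  122.5] rotvec [-0.001  -0.0054 -0.0084] grip 40.2 F [-0.9  0.3  0. ] j [ -4.  30. -31.  93.  16.  62. -58.]
[[0.0, -0.953, -0.304, 82.648], [1.0, 0.0, 0.001, -0.258], [-0.001, -0.304, 0.953, -141.38], [0.0, 0.0, 0.0, 1.0]] [[332.0, 0.0, 253.1], [0.0, 332.0, 190.4], [0.0, 0.0, 1.0]]
```

View pics/w1.png

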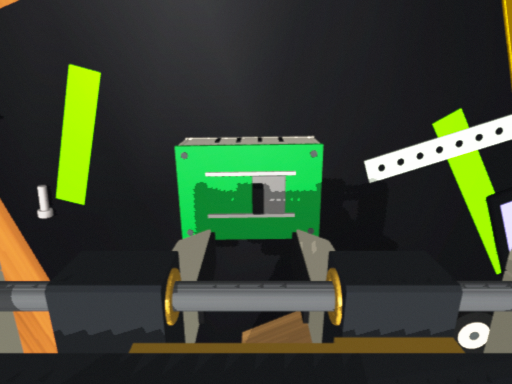

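```bash
cat >> h.py <<'E'
def wcloud(F,s):
    K=F['camera_matrix']; z=F['depth'].astype(float); v,u=np.mgrid[:384,:512]
    c=np.stack([(u-K[0,2])*z/K[0,0],(v-K[1,2])*z/K[1,1],z,np.ones_like(z)],-1)
    t=(c@F['T_tool_cam'].T)[...,:3]
    w=t@np.array(s['eef_rot']).T+s['ee_pos']
    w[z<=0]=np.nan; t[z<=0]=np.nan
    return t,w
E
python3 - <<'E'
from h import *
s=ctrl.get_state(); F=grab_frame('wrist'); t,w=wcloud(F,s)
r=np.zeros((384,512),bool); r[140:240,170:330]=1
H=cv2.cvtColor(F['frame'],cv2.COLOR_RGB2HSV)
g=r&(H[...,0]>50)&(H[...,0]<85)&(H[...,1]>120)&(abs(w[...,2]-52)<5)
print('top z',np.nanmedian(w[g][:,2]),cv2.minAreaRect(w[g][:,:2].astype(np.float32)))
T=r&(w[...,2]>67)&(w[...,2]<80); v,u=np.nonzero(T); print(T.sum(),u.min(),u.max(),v.min(),v.max(),w[T].mean(0).round(1),cv2.minAreaRect(w[T][:,:2].astype(np.float32)))
print(t[T].mean(0))
P=r&(w[...,2]>54)&(w[...,2]<56.5)&(H[...,1]<60); print(P.sum(),w[P].mean(0),cv2.minAreaRect(w[P][:,:2].astype(np.float32)))
save('w1z.png',cv2.resize(F['frame'][140:245,170:330],None,fx=4.5,fy=4.5))
E
```

```text
top z 52.570858672724896 ((572.9266357421875, 200.27587890625), (90.92547607421875, 130.54852294921875), 71.60267639160156)
325 250 261 183 211 [580.3 199.6  73.7] ((579.73583984375, 198.4500732421875), (24.17550277709961, 9.532364845275879), 70.76683044433594)
[ -9.12863206   2.13534948 126.60554761]
1271 [583.58743595 198.85585787  55.53607077] ((572.5131225585938, 201.1947021484375), (78.14907836914062, 117.39330291748047), 71.58250427246094)
```

View pics/w1z.png

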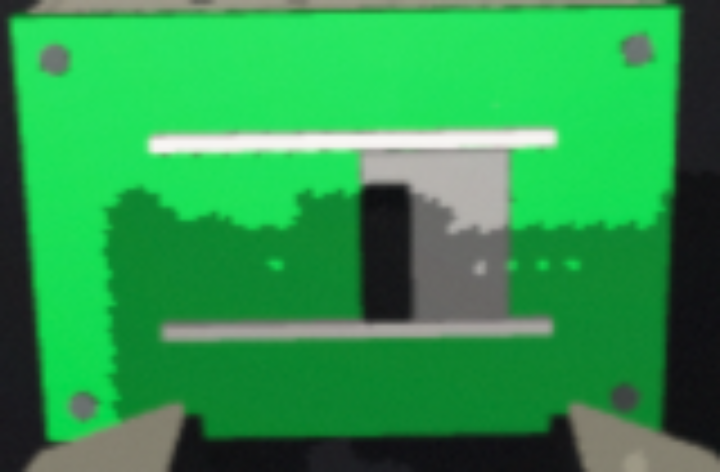

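The wrist crop shows the green box, with the closed shutter, the black tab and the rails running to its -x side (image left). The wrist and fixed cameras agree within 2 mm, so I go down over the tab.

>>> play_rows --travel '[[-0.012, 0.002, 0.03], [0, 0, 0.03], [0, 0, 0.02], [0, 0, 0]]' --rotation '[[0, -0.005, -0.01], [0, 0, 0], [0, 0, 0], [0, 0, 0]]' --grip '[0.04, 0.04, 0.04, 0.04]'

```text
t: 4.6
ee_pos: [584.1, 187.5, 121.5]
eef_rot: [[0.339, 0.941, 0.008], [0.941, -0.339, -0.005], [-0.002, 0.009, -1.0]]
contact_force: [-0.3, 0.2, -0.3]
gripper_width: 0.435
```

```bash
python3 go.py 579.7 198.6 77 -18.5
```

```text
t 4.6 pos [584.1 187.5 121.5] d_tool mm [ 9.  -8.3 44.4] rotvec [ 0.0089  0.0018 -0.0234] grip 39.9 F [-0.3  0.2 -0.3] j [ -4.  34. -29.  98.  20.  53. -60.]
```

>>> play_rows --travel '[[0.009, -0.008, 0], [0, 0, 0], [0, 0, 0]]' --rotation '[[0.009, 0.002, -0.023], [0, 0, 0], [0, 0, 0]]' --grip '[0.04, 0.04, 0.04]'

```text
t: 4.9
ee_pos: [581.4, 198.0, 124.7]
eef_rot: [[0.321, 0.947, 0.003], [0.947, -0.321, 0.001], [0.002, 0.002, -1.0]]
contact_force: [-0.9, 0.1, 0.6]
gripper_width: 0.436
```

```bash
python3 go.py 579.7 198.6 77 -18.5
```

```text
t 4.9 pos [581.4 198.  124.7] d_tool mm [-0.1 -1.9 47.7] rotvec [ 0.0025 -0.0018 -0.004 ] grip 40.0 F [-0.9  0.1  0.6] j [ -4.  34. -29.  98.  20.  54. -60.]
```

>>> play_rows --travel '[[0, -0.001, 0.015], [0, -0.001, 0.015], [0, 0, 0.012], [0, 0, 0], [0, 0, 0]]' --rotation '[[0, 0, 0], [0, 0, 0], [0, 0, 0], [0, 0, 0], [0, 0, 0]]' --grip '[0.04, 0.04, 0.04, 0.04, 0.04]'

```text
t: 5.4
ee_pos: [579.9, 199.1, 80.0]
eef_rot: [[0.321, 0.947, 0.005], [0.947, -0.321, 0.001], [0.003, 0.004, -1.0]]
contact_force: [-0.1, 0.2, 0.9]
gripper_width: 0.436
```

```bash
python3 go.py 579.7 198.6 77 -18.5
```

```text
t 5.4 pos [579.9 199.1  80. ] d_tool mm [-0.5 -0.1  3. ] rotvec [ 0.0038 -0.0028 -0.0042] grip 40.1 F [-0.1  0.2  0.9] j [ -5.  37. -28. 100.  22.  49. -62.]
```

Close on the tab.

>>> play_rows --travel '[[0, 0, 0.003], [0, 0, 0], [0, 0, 0], [0, 0, 0], [0, 0, 0], [0, 0, 0]]' --rotation '[[0, 0, 0], [0, 0, 0], [0, 0, 0], [0, 0, 0], [0, 0, 0], [0, 0, 0]]' --grip '[0.04, 0.03, 0.02, 0.008, 0.006, 0.006]' --force 15

```text
t: 6.0
ee_pos: [580.5, 199.4, 77.6]
eef_rot: [[0.321, 0.947, 0.006], [0.947, -0.321, 0.002], [0.004, 0.005, -1.0]]
contact_force: [0.3, 0.3, -2.1]
gripper_width: 0.108
```

```bash
python3 go.py 579.7 198.6 77 -18.5
```

```text
t 6.0 pos [580.5 199.4  77.6] d_tool mm [-1.  -0.5  0.6] rotvec [ 0.0048 -0.0038 -0.0043] grip 9.9 F [ 0.3  0.3 -2.1] j [ -5.  37. -28. 100.  22.  48. -62.]
```

The grip reads 9.9 mm, so the fingers are on the tab. Now I drag along tool -y.

>>> play_rows --travel '[[0, -0.006, 0], [0, -0.006, 0], [0, -0.006, 0], [0, -0.006, 0], [0, -0.005, 0], [0, 0, 0], [0, 0, 0]]' --rotation '[[0, 0, 0], [0, 0, 0], [0, 0, 0], [0, 0, 0], [0, 0, 0], [0, 0, 0], [0, 0, 0]]' --grip '[0.006, 0.006, 0.006, 0.006, 0.006, 0.006, 0.006]'

```text
t: 6.7
ee_pos: [550.6, 209.3, 77.6]
eef_rot: [[0.321, 0.947, 0.007], [0.947, -0.321, 0.002], [0.004, 0.006, -1.0]]
contact_force: [1.2, 0.3, -2.7]
gripper_width: 0.106
```

```bash
python3 go.py 548.3 209.9 77 -18.5
```

```text
t 6.7 pos [550.6 209.3  77.6] d_tool mm [-0.2 -2.4  0.6] rotvec [ 0.0059 -0.0037 -0.0037] grip 9.8 F [ 1.2  0.3 -2.7] j [ -7.  35. -28. 104.  22.  46. -64.]
```

>>> play_rows --travel '[[0, -0.003, 0], [0, 0, 0], [0, 0, 0]]' --rotation '[[0, 0, 0], [0, 0, 0], [0, 0, 0]]' --grip '[0.006, 0.006, 0.006]'

```text
t: 7.0
ee_pos: [550.5, 209.4, 77.6]
eef_rot: [[0.323, 0.946, 0.011], [0.947, -0.323, 0.002], [0.005, 0.009, -1.0]]
contact_force: [0.1, 0.7, -0.3]
gripper_width: 0.11
```

>>> play_rows --travel '[[0, 0, 0], [0, 0, 0], [0, 0, 0], [0, 0, -0.03], [0, 0, -0.04], [0, 0, -0.04], [0, 0, -0.02]]' --rotation '[[0, 0, 0], [0, 0, 0], [0, 0, 0], [0, 0, 0], [0, 0, 0], [0, 0, 0], [0, 0, 0]]' --grip '[0.02, 0.035, 0.035, 0.035, 0.035, 0.035, 0.035]'

```text
t: 7.7
ee_pos: [546.1, 208.7, 208.4]
eef_rot: [[0.321, 0.947, 0.001], [0.947, -0.321, -0.001], [-0.0, 0.001, -1.0]]
contact_force: [-0.1, 0.3, -0.7]
gripper_width: 0.381
```

```bash
python3 go.py 564.5 4.3 200 -86; python3 - <<'E'
from h import *
s=ctrl.get_state(); F=grab_frame('wrist'); t,w=wcloud(F,s)
save('w2.png',F['frame'])
F=grab_frame('top'); save('t2.png',cv2.resize(F['frame'][130:200,170:310],None,fx=5,fy=5))
E
```

```text
t 7.7 pos [546.1 208.7 208.4] d_tool mm [-187.6   83.1    8.6] rotvec [ 1.3000e-03 -8.0000e-04  1.1737e+00] grip 35.0 F [-0.1  0.3 -0.7] j [ -4.  27. -32.  97.  16.  61. -59.]
```

View pics/w2.png

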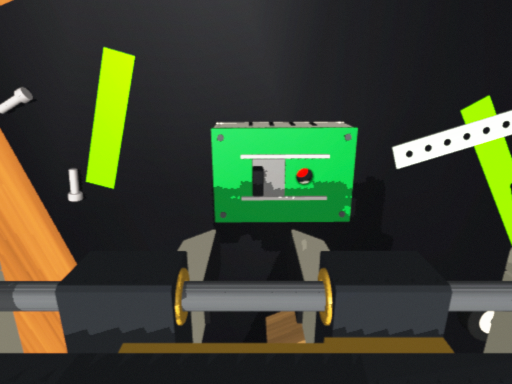

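View pics/t2.png

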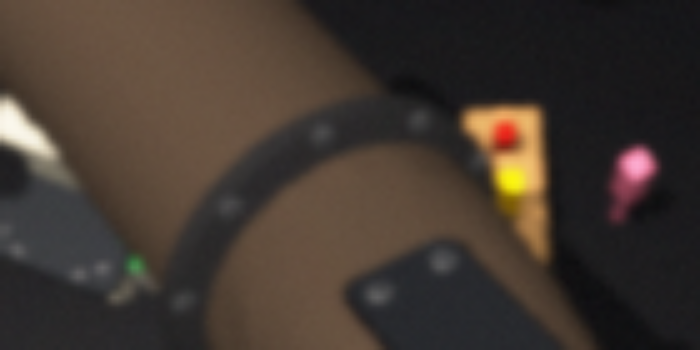

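The aperture is clear and the red button shows at wrist pixel (304,176). I measure the aperture and the shutter opening.

```bash
cat > ap.py <<'E'
from h import *
s=ctrl.get_state(); F=grab_frame('wrist'); t,w=wcloud(F,s)
H=cv2.cvtColor(F['frame'],cv2.COLOR_RGB2HSV)
r=np.zeros((384,512),bool); r[120:225,205:362]=1
g=r&(H[...,0]>50)&(H[...,0]<85)&(H[...,1]>120)&(abs(w[...,2]-52)<5)
print('hub',cv2.minAreaRect(w[g][:,:2].astype(np.float32)))
T=r&(w[...,2]>67)&(w[...,2]<80); print('tab',w[T].mean(0).round(1),cv2.minAreaRect(w[T][:,:2].astype(np.float32)))
h=np.zeros_like(r); h[160:195,288:322]=1
h&=~((H[...,0]>50)&(H[...,0]<85)&(H[...,1]>100))
n,l,st,ce=cv2.connectedComponentsWithStats(h.astype(np.uint8)); 
k=l[176,304]; print(st[k],ce[k])
# rim: intersect rays with z=52
K=F['camera_matrix']; v,u=np.nonzero(l==k)
d=np.stack([(u-K[0,2])/K[0,0],(v-K[1,2])/K[1,1],np.ones(len(u))],1)
M=F['T_tool_cam']; R=np.array(s['eef_rot']); D=d@(R@M[:3,:3]).T; O=R@M[:3,3]+s['ee_pos']
P=O+D*((52-O[2])/D[:,2])[:,None]; print('aperture',P.mean(0).round(1),cv2.minEnclosingCircle(P[:,:2].astype(np.float32)))
hh=r&(H[...,1]>150)&((H[...,0]<8)|(H[...,0]>172)); print('red',np.nanmedian(w[hh],axis=0))
save('w2z.png',cv2.resize(F['frame'][120:225,205:362],None,fx=4.5,fy=4.5))
E
python3 ap.py
```

```text
hub ((572.978759765625, 200.3223419189453), (90.64718627929688, 130.3595428466797), 71.49345397949219)
tab [550.9 209.3  73.7] ((550.6664428710938, 208.4923095703125), (23.443265914916992, 8.812716484069824), 71.20207977294922)
[295 168  15  17 187] [302.42780749 175.96791444]
aperture [591.2 195.6  52. ] ((591.6227416992188, 195.37960815429688), 7.724897384643555)
red [592.44600975 191.69934575  30.24566944]
```

View pics/w2z.png

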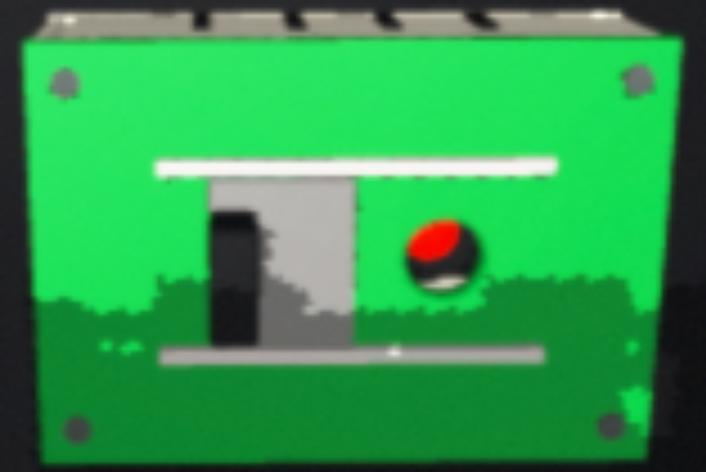

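The shutter is about 30.7 mm open. The threshold is met, but the task says fully open (34 mm), so I regrip the tab and give it a final pull.

>>> play_rows --travel '[[0, 0.004, 0.035], [0, 0.001, 0.035], [0, 0, 0.03], [0, 0, 0.015], [0, 0, 0], [0, 0, 0]]' --rotation '[[0, 0, 0], [0, 0, 0], [0, 0, 0], [0, 0, 0], [0, 0, 0], [0, 0, 0]]' --grip '[0.035, 0.035, 0.035, 0.035, 0.035, 0.035]'

```text
t: 8.45
ee_pos: [547.9, 204.9, 82.7]
eef_rot: [[0.321, 0.947, -0.005], [0.947, -0.321, -0.004], [-0.005, -0.004, -1.0]]
contact_force: [0.7, 0.5, 0.4]
gripper_width: 0.382
```

```bash
python3 go.py 550.6 209 77 -18.5
```

```text
t 8.45 pos [547.9 204.9  82.7] d_tool mm [4.8 1.3 5.7] rotvec [-0.0037  0.0053 -0.0042] grip 35.1 F [0.7 0.5 0.4] j [ -6.  35. -28. 103.  21.  48. -64.]
```

>>> play_rows --travel '[[0.004, 0.001, 0.004], [0, 0, 0], [0, 0, 0], [0, 0, 0], [0, 0, 0], [0, -0.005, 0], [0, -0.005, 0], [0, -0.005, 0]]' --rotation '[[-0.004, 0.005, 0], [0, 0, 0], [0, 0, 0], [0, 0, 0], [0, 0, 0], [0, 0, 0], [0, 0, 0], [0, 0, 0]]' --grip '[0.035, 0.02, 0.006, 0.006, 0.006, 0.006, 0.006, 0.006]' --force 20

```text
t: 9.25
ee_pos: [550.0, 209.8, 81.1]
eef_rot: [[0.328, 0.944, 0.024], [0.945, -0.328, 0.002], [0.01, 0.022, -1.0]]
contact_force: [17.6, -2.3, -17.1]
gripper_width: 0.108
```

```bash
python3 go.py 548.3 209.9 77 -18.5
```

```text
t 9.25 pos [550.  209.8  81.1] d_tool mm [-0.5 -1.7  4.1] rotvec [ 0.0224 -0.0098 -0.0114] grip 9.9 F [ 17.6  -2.3 -17.1] j [ -7.  34. -28. 105.  22.  45. -65.]
```

The pull meets 17 N of resistance, so the shutter is at its end stop and fully open. I release and lift.

>>> play_rows --travel '[[0, 0, 0], [0, 0, 0], [0, 0, 0], [0, 0, -0.03], [0, 0, -0.04], [0, 0, -0.04], [0, 0, -0.03], [0, 0, 0]]' --rotation '[[0, 0, 0], [0, 0, 0], [0, 0, 0], [0, 0, 0], [0, 0, 0], [0.02, 0, 0], [0, 0, 0], [0, 0, 0]]' --grip '[0.02, 0.035, 0.035, 0.035, 0.035, 0.035, 0.035, 0.035]'

```text
t: 10.05
ee_pos: [544.2, 210.3, 226.0]
eef_rot: [[0.325, 0.946, 0.001], [0.946, -0.325, 0.009], [0.008, -0.002, -1.0]]
contact_force: [-0.4, 1.4, -0.2]
gripper_width: 0.383
```

```bash
python3 ap.py;  python3 go.py 564.3 4.5 222 -85
```

```text
hub ((573.0298461914062, 200.28555297851562), (90.57780456542969, 130.25587463378906), 71.5886459350586)
tab [550.5 209.   73.7] ((549.89990234375, 208.5168914794922), (24.03888702392578, 9.161736488342285), 71.5292739868164)
[297 166  15  15 169] [303.82248521 172.80473373]
aperture [591.2 195.6  52. ] ((591.2597045898438, 195.36805725097656), 7.544344902038574)
red [592.49328515 191.77800752  30.0800563 ]
t 10.1 pos [543.5 209.7 224.1] d_tool mm [-187.3   86.4    0.6] rotvec [-0.007  -0.0039  1.1522] grip 35.3 F [-0.  -0.3 -0.5] j [ -3.  26. -32.  96.  15.  63. -59.]
```

>>> play_rows --travel '[[0, 0, 0], [0, 0, 0], [0, 0, 0], [0, 0, 0], [0, 0, 0], [0, 0, 0], [0, 0, 0], [0, 0, 0]]' --rotation '[[0, 0, 0.144], [0, 0, 0.144], [0, 0, 0.144], [0, 0, 0.144], [0, 0, 0.144], [0, 0, 0.144], [0, 0, 0.144], [0, 0, 0.144]]' --grip '[0.04, 0.04, 0.04, 0.04, 0.04, 0.04, 0.04, 0.04]'

```text
t: 10.9
ee_pos: [536.3, 208.1, 214.4]
eef_rot: [[0.999, 0.047, -0.016], [0.047, -0.999, 0.001], [-0.016, -0.002, -1.0]]
contact_force: [0.7, -0.5, 0.1]
gripper_width: 0.433
```

```bash
python3 go.py 564.3 4.5 222 -85
```

```text
t 10.9 pos [536.3 208.1 214.4] d_tool mm [ 18.2 204.7  -8.3] rotvec [-0.0022  0.0163 -0.0399] grip 39.7 F [ 0.7 -0.5  0.1] j [ -14.   23.  -17.   98.    7.   61. -120.]
```

>>> play_rows --travel '[[0.004, 0.045, -0.002], [0.004, 0.045, -0.002], [0.004, 0.045, -0.002], [0.004, 0.045, -0.002], [0, 0, 0], [0, 0, 0]]' --rotation '[[0, 0.016, -0.04], [0, 0, 0], [0, 0, 0], [0, 0, 0], [0, 0, 0], [0, 0, 0]]' --grip '[0.04, 0.04, 0.04, 0.04, 0.04, 0.04]'

```text
t: 11.5
ee_pos: [560.2, 26.6, 213.6]
eef_rot: [[0.996, 0.086, -0.013], [0.086, -0.996, 0.0], [-0.013, -0.001, -1.0]]
contact_force: [0.4, 0.5, 0.0]
gripper_width: 0.438
```

```bash
python3 go.py 564.3 4.5 222 -85
```

```text
t 11.5 pos [560.2  26.6 213.6] d_tool mm [ 2.1 22.3 -8.5] rotvec [-0.0014  0.0133 -0.0012] grip 40.2 F [0.4 0.5 0. ] j [  3.  22. -15. 100.   6.  60. -99.]
```

>>> play_rows --travel '[[0.002, 0.022, 0], [0, 0, 0], [0, 0, 0]]' --rotation '[[0, 0.013, 0], [0, 0, 0], [0, 0, 0]]' --grip '[0.04, 0.04, 0.04]'

```text
t: 11.8
ee_pos: [562.2, 6.9, 211.0]
eef_rot: [[0.996, 0.089, -0.005], [0.089, -0.996, 0.002], [-0.005, -0.002, -1.0]]
contact_force: [0.2, -0.6, -0.1]
gripper_width: 0.438
```

```bash
python3 go.py 564.3 4.5 112 -85; python3 - <<'E'
from h import *
s=ctrl.get_state(); F=grab_frame('wrist'); t,w=wcloud(F,s)
save('w3.png',F['frame'])
H=cv2.cvtColor(F['frame'],cv2.COLOR_RGB2HSV)
A=w.reshape(-1,3); hs=H.reshape(-1,3)
B=A[(abs(A[:,2]-60)<4)&(abs(A[:,0]-565)<90)&(abs(A[:,1]-5)<45)]; print('block',cv2.minAreaRect(B[:,:2].astype(np.float32)))
Y=A[(hs[:,0]>20)&(hs[:,0]<34)&(hs[:,1]>150)&(np.hypot(A[:,0]-560,A[:,1]-5)<70)&(A[:,2]>70)]
print(len(Y),Y.mean(0),Y.min(0),Y.max(0)); Z=Y[Y[:,2]>126]; print(len(Z),Z.mean(0) if len(Z) else 0, cv2.minAreaRect(Z[:,:2].astype(np.float32)) if len(Z) else 0)
E
```

```text
t 11.8 pos [562.2   6.9 211. ] d_tool mm [ 2.3  2.8 99. ] rotvec [-0.0023  0.0045  0.0016] grip 40.2 F [ 0.2 -0.6 -0.1] j [  4.  22. -14. 100.   6.  59. -97.]
block ((565.1483764648438, 2.6726837158203125), (130.0253143310547, 46.12208557128906), 5.945797920227051)
4154 [583.26766312  -1.56929165 253.08668491] [557.57413401 -41.17202297  70.20230893] [599.25867717  39.20277063 289.86390087]
3788 [584.31928885  -2.07536815 267.79144828] ((578.080078125, -1.4855918884277344), (40.340599060058594, 80.80705261230469), 5.264495372772217)
```

View pics/w3.png

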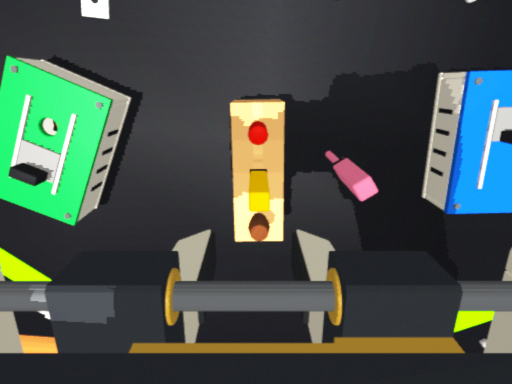

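The yellow stylus stands in the middle hole at (259,190), between the red driver (258,132) and the dark awl (259,227). The pink decoy at (355,180) stands off to the right.

```bash
python3 - <<'E'
from h import *
s=ctrl.get_state(); F=grab_frame('wrist'); t,w=wcloud(F,s)
H=cv2.cvtColor(F['frame'],cv2.COLOR_RGB2HSV)
r=np.zeros((384,512),bool); r[160:220,240:280]=1
y=r&(H[...,0]>20)&(H[...,0]<34)&(H[...,1]>150)&(w[...,2]>65)
Y=w[y]; print(y.sum(),Y.min(0),Y.max(0)); 
Z=w[y&(abs(w[...,2]-130)<2.5)]; print(len(Z),Z.mean(0),cv2.minAreaRect(Z[:,:2].astype(np.float32)))
save('w3z.png',cv2.resize(F['frame'][90:250,215:300],None,fx=3.6,fy=3.6))
E
python3 go.py 564.7 3.6 110 -84.1
```

```text
796 [557.76962567  -4.34719495  67.02097453] [573.43476613  11.02626453 132.35985172]
400 [566.02580138   2.9936077  130.17569932] ((565.3873901367188, 2.7381744384765625), (15.05749225616455, 14.22113037109375), 4.967040061950684)
t 11.9 pos [562.4   6.6 211.1] d_tool mm [  2.5   3.4 101.1] rotvec [-0.0019  0.0043 -0.014 ] grip 40.2 F [-0.5 -0.5 -0.3] j [  4.  22. -14. 100.   6.  59. -97.]
```

View pics/w3z.png

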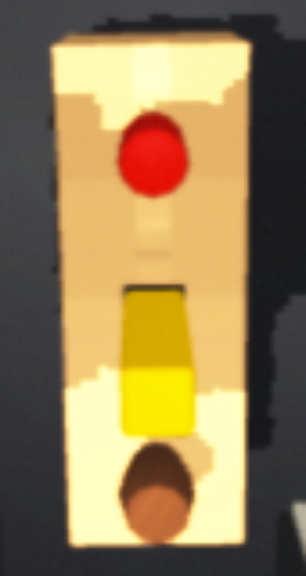

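>>> play_rows --travel '[[0.003, 0.004, 0.01], [0, 0, 0.025], [0, 0, 0.02], [0, 0, 0], [0, 0, 0]]' --rotation '[[0, 0.004, -0.007], [0, 0, 0], [0, 0, 0], [0, 0, 0], [0, 0, 0]]' --grip '[0.04, 0.04, 0.04, 0.04, 0.04]'

```text
t: 12.4
ee_pos: [566.3, 6.3, 153.0]
eef_rot: [[0.995, 0.103, 0.001], [0.103, -0.995, 0.003], [0.001, -0.003, -1.0]]
contact_force: [0.0, -0.6, -0.2]
gripper_width: 0.433
```

```bash
python3 go.py 565.2 3 110 -84.6
```

```text
t 12.4 pos [566.3   6.3 153. ] d_tool mm [-1.5  3.3 43. ] rotvec [-0.003  -0.0011  0.0088] grip 39.7 F [ 0.  -0.6 -0.2] j [  4.  26. -14. 104.   7.  51. -97.]
```

>>> play_rows --travel '[[-0.001, 0.004, 0.01], [0, 0, 0.015], [0, 0, 0.012], [0, 0, 0], [0, 0, 0]]' --rotation '[[-0.003, 0, 0.008], [0, 0, 0], [0, 0, 0], [0, 0, 0], [0, 0, 0]]' --grip '[0.04, 0.04, 0.04, 0.04, 0.04]'

```text
t: 12.9
ee_pos: [567.6, 1.9, 116.1]
eef_rot: [[0.996, 0.094, 0.005], [0.094, -0.996, -0.0], [0.005, 0.001, -1.0]]
contact_force: [-0.3, 1.0, 0.1]
gripper_width: 0.434
```

```bash
python3 go.py 565.2 3 110 -84.6
```

```text
t 12.9 pos [567.6   1.9 116.1] d_tool mm [-2.3 -1.3  6.1] rotvec [ 0.0008 -0.0054  0.    ] grip 39.8 F [-0.3  1.   0.1] j [  4.  28. -13. 106.   9.  47. -98.]
```

>>> play_rows --travel '[[-0.002, -0.001, 0.005], [0, 0, 0], [0, 0, 0], [0, 0, 0], [0, 0, 0], [0, 0, 0], [0, 0, 0]]' --rotation '[[0, -0.005, 0], [0, 0, 0], [0, 0, 0], [0, 0, 0], [0, 0, 0], [0, 0, 0], [0, 0, 0]]' --grip '[0.04, 0.035, 0.025, 0.015, 0.01, 0.01, 0.01]' --force 30

```text
t: 13.6
ee_pos: [566.5, 2.9, 112.6]
eef_rot: [[0.996, 0.094, 0.003], [0.094, -0.996, -0.001], [0.003, 0.001, -1.0]]
contact_force: [-0.2, -0.3, -0.3]
gripper_width: 0.161
```

```bash
python3 go.py 565.2 3 190 -84.6
```

```text
t 13.6 pos [566.5   2.9 112.6] d_tool mm [ -1.   -0.2 -77.4] rotvec [ 0.001  -0.0029 -0.0001] grip 14.8 F [-0.2 -0.3 -0.3] j [  4.  28. -13. 106.   9.  46. -98.]
```

>>> play_rows --travel '[[0, 0, -0.01], [0, 0, -0.02], [0, 0, -0.02], [0, 0, -0.02], [0, 0, -0.02], [0, 0, -0.005], [0, 0, 0], [0, 0, 0]]' --rotation '[[0, 0, 0], [0, 0, 0], [0, 0, 0], [0, 0, 0], [0, 0, 0], [0, 0, 0], [0, 0, 0], [0, 0, 0]]' --grip '[0.01, 0.01, 0.01, 0.01, 0.01, 0.01, 0.01, 0.01]'

```text
t: 14.4
ee_pos: [566.8, 3.2, 214.3]
eef_rot: [[0.996, 0.094, 0.006], [0.094, -0.996, -0.0], [0.006, 0.001, -1.0]]
contact_force: [0.8, -0.1, -0.7]
gripper_width: 0.164
```

```bash
python3 go.py 593 195 205 -84.6; python3 - <<'E'
from h import *
F=grab_frame('side'); save('s4.png',cv2.resize(F['frame'][100:260,150:350],None,fx=3.5,fy=3.5)); 
F=grab_frame('wrist'); save('w4.png',F['frame'])
E
```

```text
t 14.4 pos [566.8   3.2 214.3] d_tool mm [  44.1 -188.4    9.4] rotvec [ 0.0007 -0.0058  0.0003] grip 15.1 F [ 0.8 -0.1 -0.7] j [  5.  22. -14. 100.   6.  59. -96.]
```

View pics/s4.png

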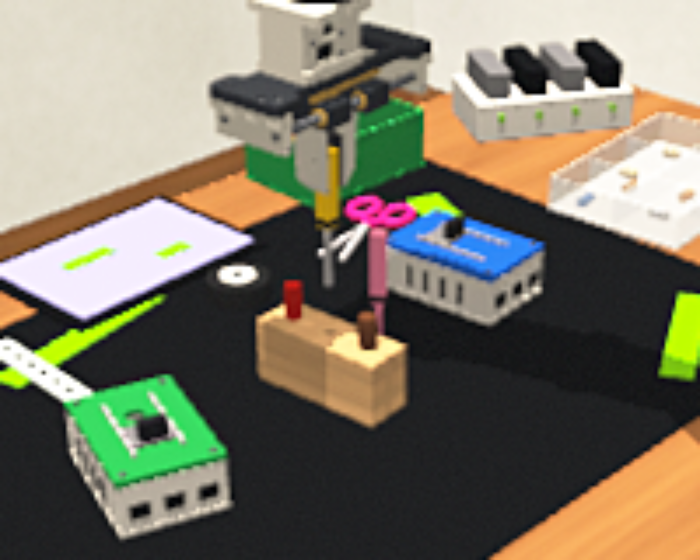

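View pics/w4.png

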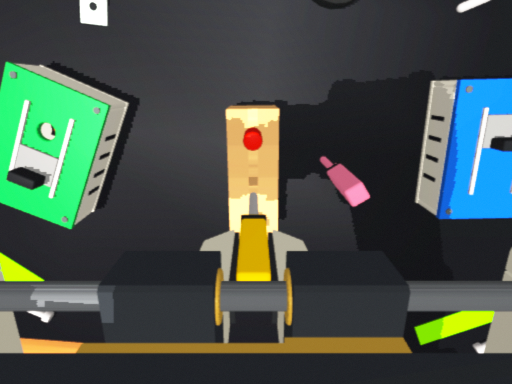

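The stylus is held upright and clear of the block. The other two tools and the pink decoy have not moved. Next I move over the green aperture.

>>> play_rows --travel '[[0.011, -0.042, 0], [0.011, -0.042, 0], [0.011, -0.042, 0], [0.008, -0.03, 0], [0, 0, 0], [0, 0, 0]]' --rotation '[[0, -0.005, 0], [0, 0, 0], [0, 0, 0], [0, 0, 0], [0, 0, 0], [0, 0, 0]]' --grip '[0.01, 0.01, 0.01, 0.01, 0.01, 0.01]'

```text
t: 15.1
ee_pos: [591.4, 164.8, 206.5]
eef_rot: [[0.996, 0.09, -0.01], [0.089, -0.996, -0.004], [-0.011, 0.003, -1.0]]
contact_force: [-0.0, -1.0, -0.1]
gripper_width: 0.159
```

```bash
python3 go.py 592.7 195 200 -84.6
```

```text
t 15.1 pos [591.4 164.8 206.5] d_tool mm [  4.1 -30.    6.4] rotvec [ 0.0032  0.0107 -0.0046] grip 14.6 F [-0.  -1.  -0.1] j [ -10.   27.  -16.   93.    8.   62. -112.]
```

>>> play_rows --travel '[[0.003, -0.02, 0], [0.001, -0.009, 0.005], [0, 0, 0], [0, 0, 0]]' --rotation '[[0.003, 0.01, -0.005], [0, 0, 0], [0, 0, 0], [0, 0, 0]]' --grip '[0.01, 0.01, 0.01, 0.01]'

```text
t: 15.5
ee_pos: [592.4, 193.4, 199.5]
eef_rot: [[0.996, 0.092, -0.002], [0.092, -0.996, -0.002], [-0.002, 0.001, -1.0]]
contact_force: [-0.3, 0.0, -0.9]
gripper_width: 0.16
```

```bash
python3 go.py 592.7 195 190 -84.6; python3 - <<'E'
from h import *
s=ctrl.get_state(); F=grab_frame('wrist'); t,w=wcloud(F,s); save('w5.png',F['frame'])
E
```

```text
t 15.5 pos [592.4 193.4 199.5] d_tool mm [ 0.5 -1.5  9.5] rotvec [ 0.0015  0.0022 -0.0023] grip 14.6 F [-0.3  0.  -0.9] j [ -12.   28.  -16.   92.    8.   61. -115.]
```

View pics/w5.png

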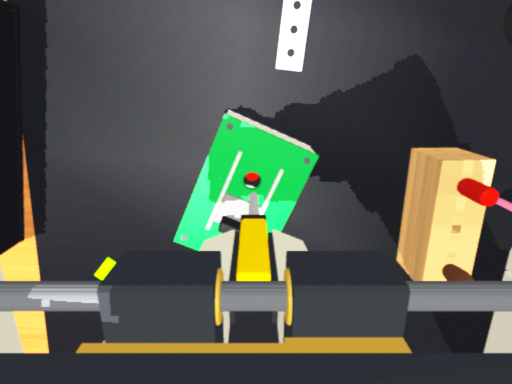

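```bash
cat > tip.py <<'E'
from h import *
s=ctrl.get_state(); F=grab_frame('wrist'); t,w=wcloud(F,s)
R=np.array(s['eef_rot'])
m=np.zeros((384,512),bool); m[150:275,235:275]=1
z=t[...,2]; mm=m&(abs(t[...,0])<14)&(abs(t[...,1])<14)&(z>10)&(z<112)
for a,b in [(15,25),(25,35),(35,48),(54,65),(65,75),(75,85),(85,95),(95,106),(106,112)]:
    q=mm&(z>a)&(z<b)
    if q.sum(): print((a,b),q.sum(),np.nanmean(t[q],axis=0).round(1),'y',np.nanmin(t[q][:,1]).round(1),np.nanmax(t[q][:,1]).round(1),'x max',np.nanmax(t[q][:,0]).round(1))
H=cv2.cvtColor(F['frame'],cv2.COLOR_RGB2HSV)
g=(H[...,0]>50)&(H[...,0]<85)&(H[...,1]>100)
h=np.zeros_like(m); h[165:192,238:268]=1
n,l,st,ce=cv2.connectedComponentsWithStats((h&~g).astype(np.uint8))
k=1+np.argmin([np.hypot(*(c-[252,180])) for c in ce[1:]]); print(st[k],ce[k])
K=F['camera_matrix']; v,u=np.nonzero(l==k)
d=np.stack([(u-K[0,2])/K[0,0],(v-K[1,2])/K[1,1],np.ones(len(u))],1)
M=F['T_tool_cam']; D=d@(R@M[:3,:3]).T; O=R@M[:3,3]+s['ee_pos']
P=O+D*((52-O[2])/D[:,2])[:,None]; c,rad=cv2.minEnclosingCircle(P[:,:2].astype(np.float32)); print('aperture world',np.round(c,1),round(rad,1))
print('in tool',(R.T@(np.array([c[0],c[1],52])-s['ee_pos'])).round(1))
save('w5z.png',cv2.resize(F['frame'][140:250,190:320],None,fx=5,fy=5))
E
python3 tip.py
```

```text
(15, 25) 240 [ 6.2  0.2 19.7] y -9.0 10.7 x max 10.7
(25, 35) 186 [ 6.   0.2 29.9] y -7.3 7.7 x max 6.9
(35, 48) 232 [ 6.1  0.2 41.5] y -7.4 7.8 x max 6.9
(54, 65) 14 [ 2.   0.  63.2] y -2.1 1.9 x max 2.6
(65, 75) 53 [ 1.4  0.3 70. ] y -2.8 3.4 x max 2.5
(75, 85) 45 [ 1.3  0.4 80. ] y -2.9 3.6 x max 2.4
(85, 95) 44 [ 1.2  0.2 90. ] y -3.0 3.7 x max 2.2
(95, 106) 40 [1.200e+00 1.000e-01 1.003e+02] y -3.1 3.8 x max 2.3
(106, 112) 3 [  1.7   1.  106.9] y -0.0 2.3 x max 2.1
[244 172  16  16 201] [251.31840796 179.1641791 ]
aperture world [592.8 194.4] 7.7
in tool [  0.9  -1.3 147.4]
```

View pics/w5z.png

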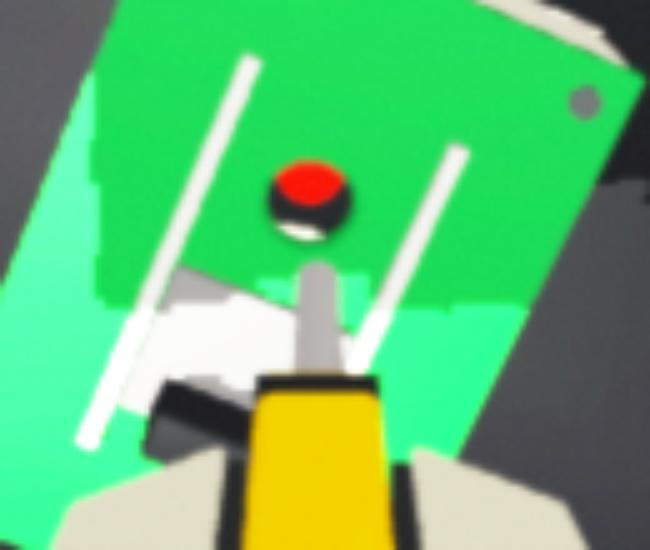

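>>> play_rows --travel '[[0.001, -0.0015, 0.01], [0, 0, 0.01], [0, 0, 0.007], [0, 0, 0], [0, 0, 0]]' --rotation '[[0.0015, 0.002, 0], [0, 0, 0], [0, 0, 0], [0, 0, 0], [0, 0, 0]]' --grip '[0.01, 0.01, 0.01, 0.01, 0.01]'

```text
t: 16.1
ee_pos: [593.5, 192.3, 169.6]
eef_rot: [[0.996, 0.088, -0.001], [0.088, -0.996, -0.001], [-0.001, 0.001, -1.0]]
contact_force: [-0.6, -0.5, -0.7]
gripper_width: 0.16
```

```bash
python3 go.py 593.5 195 168 -84.6; python3 tip.py
```

```text
t 16.1 pos [593.5 192.3 169.6] d_tool mm [ 0.2 -2.7  1.6] rotvec [ 0.0012  0.0007 -0.0057] grip 14.7 F [-0.6 -0.5 -0.7] j [ -12.   30.  -15.   94.    9.   57. -116.]
(15, 25) 245 [ 6.2  0.  19.5] y -9.4 10.7 x max 11.0
(25, 35) 187 [ 6.   0.2 29.9] y -7.3 7.6 x max 6.9
(35, 48) 233 [ 6.1  0.3 41.5] y -7.4 7.9 x max 7.0
(54, 65) 14 [ 1.9  0.3 63. ] y -2.1 2.6 x max 2.5
(65, 75) 49 [ 1.4  0.3 70. ] y -2.8 3.4 x max 2.3
(75, 85) 46 [ 1.4  0.2 79.6] y -2.9 3.6 x max 2.4
(85, 95) 45 [ 1.3  0.3 90.1] y -3.0 3.7 x max 2.4
(95, 106) 40 [  1.2   0.2 100.6] y -3.1 3.8 x max 2.6
(106, 112) 2 [  1.6   0.4 108. ] y -0.0 0.8 x max 1.9
[242 182  17  10 138] [250.18115942 187.27536232]
aperture world [594.6 194.8] 6.9
in tool [  1.4  -2.4 117.6]
```

View pics/w5z.png

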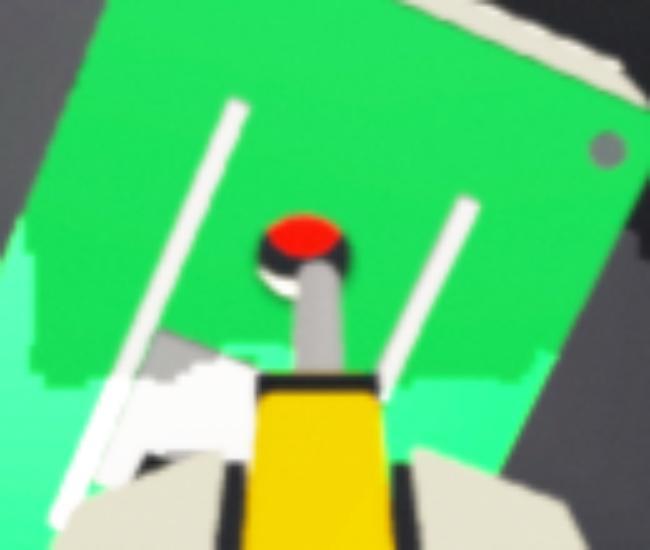

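```bash
cat > px.py <<'E'
from h import *
import sys
def px(u,v,z=52):
    s=ctrl.get_state(); F=grab_frame('wrist'); R=np.array(s['eef_rot'])
    K=F['camera_matrix'];M=F['T_tool_cam']; D=(R@M[:3,:3])@np.array([(u-K[0,2])/K[0,0],(v-K[1,2])/K[1,1],1]); O=R@M[:3,3]+s['ee_pos']
    P=O+D*(z-O[2])/D[2]; print('w',P.round(1),'tool',(R.T@(P-s['ee_pos'])).round(1))
px(float(sys.argv[1]),float(sys.argv[2]))
E
python3 px.py 251 191.2
```

```text
w [592.4 193.8  52. ] tool [ -0.8  -1.6 117.6]
```

>>> play_rows --travel '[[0, -0.002, 0], [0, 0, 0], [0, 0, 0]]' --rotation '[[0.001, 0, -0.005], [0, 0, 0], [0, 0, 0]]' --grip '[0.01, 0.01, 0.01]'

```text
t: 16.5
ee_pos: [593.8, 195.0, 170.8]
eef_rot: [[0.996, 0.094, 0.001], [0.094, -0.996, 0.001], [0.001, -0.0, -1.0]]
contact_force: [-0.3, -0.8, -0.9]
gripper_width: 0.164
```

```bash
python3 go.py 593.4 194.3 148 -84.6; python3 tip.py|tail -3
```

```text
t 16.5 pos [593.8 195.  170.8] d_tool mm [-0.5  0.7 22.8] rotvec [-0.0005 -0.0011  0.0001] grip 15.0 F [-0.3 -0.8 -0.9] j [ -13.   30.  -16.   94.    9.   57. -116.]
[246 183  17   9 129] [253.49612403 187.45736434]
aperture world [595.1 194.4] 6.9
in tool [  1.1   0.8 118.8]
```

View pics/w5z.png

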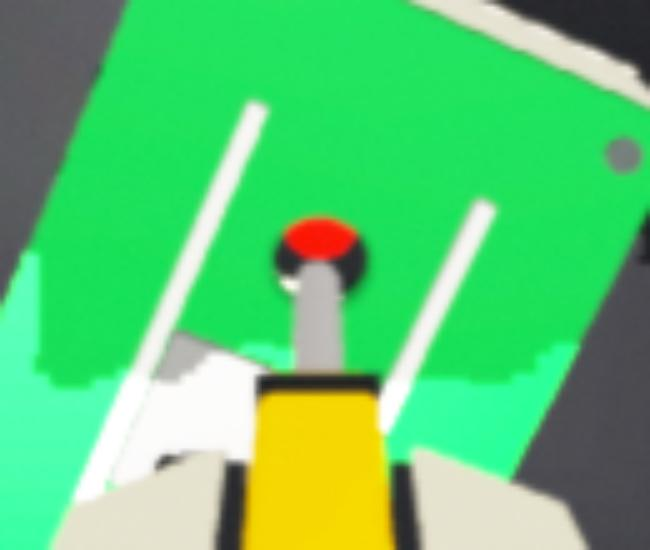

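The tip is centred over the aperture laterally. I descend in small steps.

>>> play_rows --travel '[[0, 0, 0.006], [0, 0, 0.006], [0, 0, 0.006], [0, 0, 0], [0, 0, 0]]' --rotation '[[0, 0, 0], [0, 0, 0], [0, 0, 0], [0, 0, 0], [0, 0, 0]]' --grip '[0.01, 0.01, 0.01, 0.01, 0.01]'

```text
t: 17.05
ee_pos: [593.6, 195.0, 150.8]
eef_rot: [[0.996, 0.094, 0.001], [0.094, -0.996, 0.0], [0.001, -0.0, -1.0]]
contact_force: [-0.3, -0.2, -0.4]
gripper_width: 0.162
```

```bash
python3 go.py 593.6 194.7 137 -84.6; python3 tip.py|tail -1
```

```text
t 17.05 pos [593.6 195.  150.8] d_tool mm [-0.   0.3 13.8] rotvec [-0.0004 -0.0006  0.0001] grip 14.9 F [-0.3 -0.2 -0.4] j [ -13.   31.  -15.   95.   10.   55. -116.]
in tool [ 5.4  0.4 98.8]
```

View pics/w5z.png

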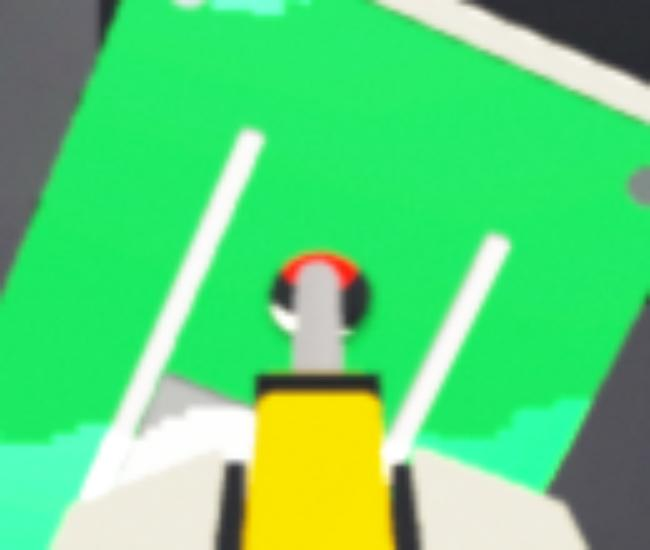

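The stylus is in the hole with contact force near zero. I continue gently.

>>> play_rows --travel '[[0, 0, 0.005], [0, 0, 0.005], [0, 0, 0.001], [0, 0, 0]]' --rotation '[[0, 0, 0], [0, 0, 0], [0, 0, 0], [0, 0, 0]]' --grip '[0.01, 0.01, 0.01, 0.01]'

```text
t: 17.5
ee_pos: [593.7, 195.0, 139.0]
eef_rot: [[0.996, 0.094, 0.001], [0.094, -0.996, 0.001], [0.001, -0.0, -1.0]]
contact_force: [-1.3, 0.2, -1.0]
gripper_width: 0.156
```

>>> play_rows --travel '[[0, 0, 0.0015], [0, 0, 0.0015], [0, 0, 0.0015]]' --rotation '[[0, 0, 0], [0, 0, 0], [0, 0, 0]]' --grip '[0.01, 0.01, 0.01]'

```text
t: 17.8
ee_pos: [594.0, 195.1, 135.0]
eef_rot: [[0.996, 0.094, 0.002], [0.094, -0.996, 0.001], [0.002, -0.001, -1.0]]
contact_force: [-1.5, -0.3, 2.1]
gripper_width: 0.16
```

>>> play_rows --travel '[[0, 0, 0.0015], [0, 0, 0.0015]]' --rotation '[[0, 0, 0], [0, 0, 0]]' --grip '[0.01, 0.01]'

```text
t: 18.0
ee_pos: [594.0, 195.1, 132.3]
eef_rot: [[0.996, 0.094, 0.002], [0.094, -0.996, 0.001], [0.002, -0.001, -1.0]]
contact_force: [-1.1, -0.7, 4.3]
gripper_width: 0.163
```

>>> play_rows --travel '[[0, 0, 0.0015], [0, 0, 0.0015]]' --rotation '[[0, 0, 0], [0, 0, 0]]' --grip '[0.01, 0.01]'

```text
t: 18.2
ee_pos: [594.8, 195.4, 131.2]
eef_rot: [[0.996, 0.094, 0.004], [0.094, -0.996, 0.001], [0.004, -0.001, -1.0]]
contact_force: [-3.2, -1.7, 16.7]
gripper_width: 0.163
```

>>> play_rows --travel '[[0, 0, 0.0005], [0, 0, 0.0005]]' --rotation '[[0, 0, 0], [0, 0, 0]]' --grip '[0.01, 0.01]'

```text
t: 18.4
ee_pos: [594.9, 195.4, 131.6]
eef_rot: [[0.996, 0.094, 0.005], [0.094, -0.996, 0.001], [0.005, -0.001, -1.0]]
contact_force: [-3.0, -1.4, 6.8]
gripper_width: 0.164
```

```bash
python3 go.py 593.6 194.7 131 -84.6; python3 tip.py
python3 - <<'E'
from h import *
F=grab_frame('side'); save('s6.png',cv2.resize(F['frame'][120:260,130:290],None,fx=4.2,fy=4.2))
E
```

```text
t 18.4 pos [594.9 195.4 131.6] d_tool mm [-1.4  0.5  0.6] rotvec [-0.0007 -0.0052 -0.0003] grip 15.1 F [-3.  -1.4  6.8] j [ -13.   32.  -15.   96.   10.   53. -116.]
(15, 25) 239 [ 5.9  0.3 19.7] y -9.4 10.7 x max 10.8
(25, 35) 181 [ 5.5  0.2 30. ] y -7.0 7.7 x max 6.3
(35, 48) 225 [ 5.5  0.2 41.5] y -7.4 7.9 x max 6.4
(54, 65) 22 [ 0.8  0.1 62.6] y -2.7 3.3 x max 1.5
(65, 75) 50 [ 0.5  0.4 70. ] y -2.8 3.4 x max 1.6
(75, 85) 947 [ 3.4  0.3 79.3] y -13.0 14.0 x max 14.0
(85, 95) 25 [-0.6  1.3 87.8] y -3.0 8.7 x max 0.9
(106, 112) 51 [-11.2   2.  110.7] y -7.3 9.7 x max -6.4
[238 174   4  12  31] [239.03225806 178.77419355]
aperture world [614.1 207.7] 3.9
in tool [ 19.8 -10.4  79.7]
```

View pics/w5z.png

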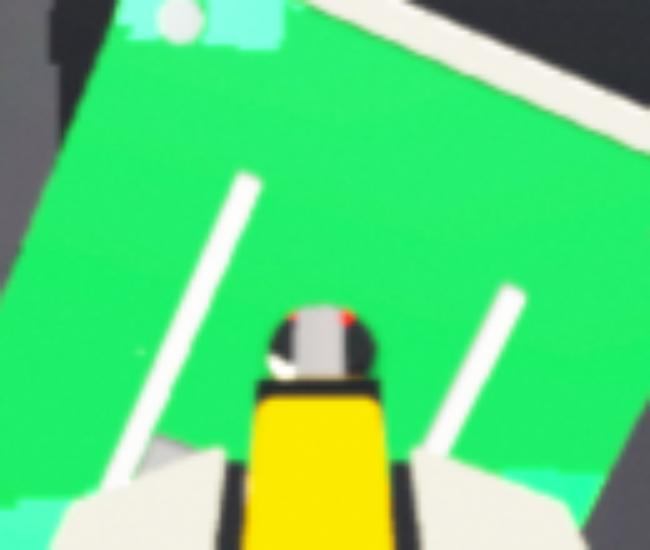

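View pics/s6.png

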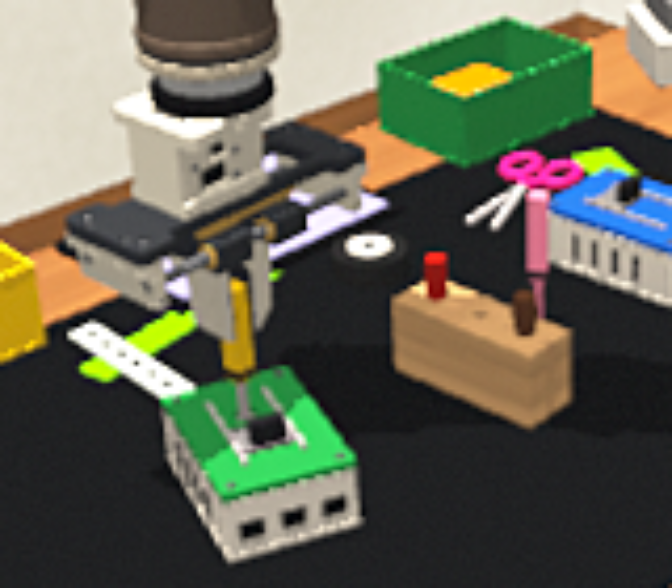

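The force rose to a firm stop slightly earlier than expected: 131 mm TCP against about 129 predicted. I check whether the stylus slipped in the grip and where it stands in the aperture.

```bash
python3 - <<'E'
from h import *
s=ctrl.get_state(); print(s['t'],s['ee_pos'],s['contact_force'])
F=grab_frame('wrist'); save('w7.png',F['frame']); cur=F['frame']; old=cv2.imread('pics/w5.png')[:,:,::-1]
for r in range(205,228): print(r,old[r,254],cur[r,254],old[r,248],cur[r,248])
K=F['camera_matrix']; M=np.linalg.inv(F['T_tool_cam'])
def pr(p):
    c=(M@np.r_[p,1])[:3]; return (K@c/c[2])[:2].round(1)
for x in (-0.6,-1.2):
    print('foot edge front',x,[ (zz,pr([x+7.5,0.2,zz])) for zz in (49,51,52.6,54)])
zt=s['ee_pos'][2]-52
for x in (-1,-1.9): print('axis at top plane',pr([x,0.3,zt]), 'front',pr([x+3.5,.3,zt]),'ap front edge if concentric',pr([x+8,.3,zt]),'lr',pr([x,-7.7,zt]),pr([x,8.3,zt]))
E
```

```text
18.5 [594.92822423 195.32971287 131.56353807] [-2.79361275 -0.98720692  7.85413256]
205 [185 182 179] [216 210 209] [244 243 241] [95 96 98]
206 [187 183 180] [217 211 210] [241 240 238] [102 102 103]
207 [187 182 180] [217 210 209] [241 241 239] [116 116 114]
208 [187 184 181] [215 210 209] [241 240 237] [118 118 116]
209 [187 184 180] [217 211 210] [241 239 237] [117 116 115]
210 [186 184 179] [217 211 209] [241 239 237] [117 116 116]
211 [186 182 178] [217 210 211] [240 239 237] [123 120 121]
212 [188 184 181] [217 211 210] [238 237 234] [171 168 161]
213 [182 176 166] [216 210 209] [227 223 215] [247 244 237]
214 [154 140 103] [211 204 196] [187 176 136] [253 251 246]
215 [56 51 43] [181 166 124] [64 62 50] [230 220 171]
216 [33 33 35] [67 65 54] [33 32 35] [84 80 63]
217 [56 49 33] [38 39 41] [57 48 32] [41 42 44]
218 [149 118  21] [67 60 41] [149 119  20] [67 59 40]
219 [240 205   0] [177 144  26] [239 203   0] [176 142  27]
220 [244 212   0] [251 231   0] [244 212   0] [251 230   0]
221 [244 212   0] [252 235   0] [244 213   0] [252 235   0]
222 [244 212   0] [253 236   0] [24
[... 154 characters left out ...]
212   0] [253 235   0] [243 212   0] [252 235   0]
226 [244 212   0] [253 235   0] [244 212   0] [253 236   0]
227 [244 212   0] [253 236   0] [244 212   0] [252 235   0]
foot edge front -0.6 [(49, array([253.5, 213.3])), (51, array([253.5, 212.1])), (52.6, array([253.4, 211.2])), (54, array([253.4, 210.4]))]
foot edge front -1.2 [(49, array([253.5, 214.2])), (51, array([253.5, 213. ])), (52.6, array([253.4, 212.1])), (54, array([253.4, 211.3]))]
axis at top plane [253.5 207.8] front [253.5 203.2] ap front edge if concentric [253.5 197.1] lr [242.2 207.8] [264.7 207.8]
axis at top plane [253.5 209. ] front [253.5 204.4] ap front edge if concentric [253.5 198.3] lr [242.2 209. ] [264.7 209. ]
```

```bash
python3 - <<'E'
from h import *
s=ctrl.get_state(); print(s['t'],s['ee_pos'].round(2) if hasattr(s['ee_pos'],'round') else s['ee_pos'],s['contact_force'])
F=grab_frame('wrist'); t,w=wcloud(F,s); f=F['frame'].astype(int)
for r in range(199,212):
    print(r,' '.join(('%3d%s'%(w[r,c,2],'R' if f[r,c,0]>150 and f[r,c,1]<90 else ('G' if f[r,c,1]>f[r,c,0]+60 else '.'))) if np.isfinite(w[r,c,2]) else ' nan' for c in range(242,268)))
E
```

```text
18.55 [594.92 195.35 131.55] [-2.76927258 -1.80163923  7.60961125]
199  52G  53G  51G  53G  52G  53G  51G  51G  53G  51G  51G  51G  52G  51G  50G  52G  52G  52G  52G  51G  52G  52G  52G  51G  53G  52G
200  53G  52G  52G  52G  52G  52G  51G  52G  52G  52G  53G  51G  53G  51G  51G  51G  52G  53G  52G  51G  50G  53G  52G  52G  52G  52G
201  51G  52G  51G  53G  52G  52G  51G  52G  52G  50G  52G  42.  41.  41.  41.  51G  50G  52G  51G  53G  52G  51G  52G  51G  52G  51G
202  52G  51G  52G  53G  53G  52G  52.  50.  41.  43.  44.  44.  44.  45.  43.  44.  37.  24.  52.  52G  53G  51G  53G  52G  51G  53G
203  52G  53G  52G  51G  52G  51.  23.  24.  42.  45.  46.  48.  46.  47.  46.  43.  41.  24R  23R  20.  52G  51G  52G  51G  52G  51G
204  53G  53G  52G  52G  52G  20.  20.  40.  47.  46.  47.  48.  49.  49.  47.  46.  43.  24R  20.  20.  20G  50G  52G  53G  52G  52G
205  50G  52G  52G  51G  21.  21.  20.  44.  47.  49.  50.  52.  51.  51.  49.  48.  45.  20.  19.  19.  19.  21G  51G  53G  52G  51G
206  53G  52G  51G  20.  21.  21.  20.  47.  49.  51.  52.  52.  52.  52.  53.  50.  47.  20.  19.  19.  20.  20.  19G  52G  51G  52G
207  53G  52G  50G  20.  21.  20.  20.  47.  51.  54.  54.  55.  55.  54.  54.  53.  51.  21.  21.  20.  19.  20.  20G  52G  53G  53G
208  53G  52G  20.  20.  20.  19.  20.  50.  54.  56.  56.  58.  57.  58.  56.  55.  52.  20.  20.  20.  20.  20.  21.  20G  51G  52G
209  52G  51G  19.  20.  20.  21.  19.  53.  56.  59.  59.  60.  59.  60.  60.  56.  55.  20.  20.  20.  19.  21.  20.  19G  51G  52G
210  52G  52G  19.  20.  21.  20.  19.  55.  60.  59.  61.  62.  62.  61.  61.  59.  56.  20.  19.  21.  20.  19.  20.  19G  51G  52G
211  53G  51G   3.  20.  20.  20.  19.  58.  60.  61.  63.  63.  63.  63.  62.  61.  58.  20.  19.  21.  19.  19.  19.  47G  51G  53G
```

The red top now measures z≈24 in depth, against about 30 before pressing, so it has travelled about 6 mm. One more mild push will tell a stop from a jam.

>>> play_rows --travel '[[-0.0005, 0, 0.001], [-0.0005, 0, 0.001]]' --rotation '[[0, 0, 0], [0, 0, 0]]' --grip '[0.01, 0.01]'

```text
t: 18.8
ee_pos: [594.6, 195.4, 131.4]
eef_rot: [[0.996, 0.094, 0.007], [0.094, -0.996, 0.001], [0.007, -0.001, -1.0]]
contact_force: [-2.0, -2.0, 11.3]
gripper_width: 0.159
```

```bash
python3 - <<'E'
from h import *
s=ctrl.get_state(); print(s['t'],s['ee_pos'],s['contact_force'])
F=grab_frame('wrist'); t,w=wcloud(F,s); f=F['frame'].astype(int)
R=(f[...,0]>140)&(f[...,1]<110)&(f[...,2]<110)&(np.arange(384)[:,None]<215)&(np.arange(384)[:,None]>195)&(np.abs(np.arange(512)-254)<15)
for r,c in zip(*np.nonzero(R)): print(r,c,f[r,c],w[r,c].round(1))
E
```

```text
18.8 [594.62242181 195.35903234 131.36113433] [-1.96635105 -1.9620187  11.29876305]
203 259 [252  65  47] [588.2 190.   23.2]
203 260 [229  88  45] [588.7 189.3  24.5]
204 259 [239  62  57] [587.3 189.9  23.1]
204 260 [160  53  50] [586.6 189.   20.7]
```

It is a firm stop: 2 mm commanded, 0.2 mm moved, 11 N. The absolute height still disagrees with nominal by about 3 mm. Before the 2 s hold I back up, recentre and press again, recording force against depth, to be sure this is the button's own stop.

>>> play_rows --travel '[[0, 0, -0.004], [0, 0, -0.005], [-0.001, 0.0005, 0], [0, 0, 0]]' --rotation '[[0, 0, 0], [0, 0, 0], [0, -0.006, 0], [0, 0, 0]]' --grip '[0.01, 0.01, 0.01, 0.01]'

```text
t: 19.25
ee_pos: [593.8, 194.8, 140.8]
eef_rot: [[0.996, 0.094, 0.002], [0.094, -0.996, 0.001], [0.002, -0.001, -1.0]]
contact_force: [-0.3, -0.2, -0.9]
gripper_width: 0.158
```

```bash
python3 go.py 593.5 195 131 -84.6; cat > red.py <<'E'
from h import *
s=ctrl.get_state()
F=grab_frame('wrist'); t,w=wcloud(F,s); f=F['frame'].astype(int)
R=(f[...,0]>140)&(f[...,1]<100)&(f[...,2]<100)&(np.arange(384)[:,None]<215)&(np.arange(384)[:,None]>185)&(np.abs(np.arange(512)-254)<15)
print('tcp',np.round(s['ee_pos'],1),'F',np.round(s['contact_force'],1),'n',R.sum(),'red z',np.sort(w[R][:,2]).round(1),'med',np.nanmedian(w[R],axis=0).round(1))
save('w8z.png',cv2.resize(F['frame'][140:250,190:320],None,fx=5,fy=5))
E
python3 red.py; python3 tip.py|head -8
```

```text
t 19.25 pos [593.8 194.8 140.8] d_tool mm [-0.3 -0.2  9.8] rotvec [-0.0011 -0.0017 -0.0005] grip 14.5 F [-0.3 -0.2 -0.9] j [ -13.   31.  -15.   96.   10.   54. -116.]
tcp [593.8 194.8 140.8] F [-0.3 -0.2 -0.9] n 17 red z [19.4 20.4 20.5 27.3 28.3 28.8 28.8 28.9 29.7 29.8 29.8 29.9 30.1 30.2
 30.8 30.9 31.6] med [588.4 198.2  29.7]
(15, 25) 238 [ 5.9  0.2 19.6] y -9.4 9.7 x max 9.5
(25, 35) 186 [ 5.6  0.1 30. ] y -7.3 7.7 x max 6.4
(35, 48) 225 [ 5.6  0.3 41.6] y -7.4 7.8 x max 6.3
(54, 65) 14 [ 1.2  0.3 63. ] y -2.1 2.6 x max 1.8
(65, 75) 51 [ 0.7  0.3 69.9] y -2.8 3.4 x max 1.5
(75, 85) 47 [ 0.5  0.3 80. ] y -2.9 3.6 x max 1.7
(85, 95) 945 [ 2.6  0.1 88.6] y -13.5 14.0 x max 14.0
(95, 106) 33 [ 0.3  0.9 99.4] y -2.3 3.9 x max 1.6
```

View pics/w8z.png

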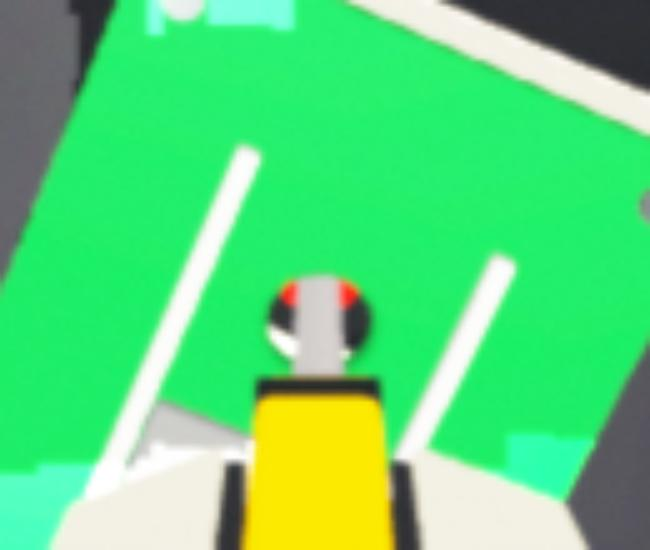

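When up, the button's top reads z≈29.7 against ≈23.5 when pressed. So the button really sits about 3.5 mm higher than nominal, and the stop was its full 6 mm. The shaft is centred within about 0.5 mm. I press again, finely.

>>> play_rows --travel '[[0, 0, 0.003], [0, 0, 0.0015], [0, 0, 0.0015], [0, 0, 0.0015], [0, 0, 0.0015]]' --rotation '[[0, 0, 0], [0, 0, 0], [0, 0, 0], [0, 0, 0], [0, 0, 0]]' --grip '[0.01, 0.01, 0.01, 0.01, 0.01]'

```text
t: 19.85
ee_pos: [594.2, 195.1, 131.4]
eef_rot: [[0.996, 0.094, 0.003], [0.094, -0.996, 0.002], [0.003, -0.001, -1.0]]
contact_force: [-2.4, -0.6, 12.8]
gripper_width: 0.161
```

>>> play_rows --travel '[[0, 0, 0.001], [0, 0, 0.001]]' --rotation '[[0, 0, 0], [0, 0, 0]]' --grip '[0.01, 0.01]'

```text
t: 20.05
ee_pos: [594.5, 195.3, 131.2]
eef_rot: [[0.996, 0.094, 0.004], [0.094, -0.996, 0.002], [0.004, -0.001, -1.0]]
contact_force: [-3.4, -2.5, 13.4]
gripper_width: 0.16
```

>>> play_rows --travel '[[0, 0, 0.001], [0, 0, 0.001]]' --rotation '[[0, 0, 0], [0, 0, 0]]' --grip '[0.01, 0.01]'

```text
t: 20.25
ee_pos: [594.4, 195.3, 131.3]
eef_rot: [[0.996, 0.093, 0.005], [0.093, -0.996, 0.002], [0.005, -0.001, -1.0]]
contact_force: [-2.9, -2.6, 12.0]
gripper_width: 0.163
```

It reaches the same stop at 131.3 mm with about 12 N. I hold for more than 2 s with a light constant push.

>>> play_rows --travel '[[0, 0, 0.0008], [0, 0, 0.0008], [0, 0, 0.0008], [0, 0, 0.0008], [0, 0, 0.0008], [0, 0, 0.0008], [0, 0, 0.0008], [0, 0, 0.0008]]' --rotation '[[0, 0, 0], [0, 0, 0], [0, 0, 0], [0, 0, 0], [0, 0, 0], [0, 0, 0], [0, 0, 0], [0, 0, 0]]' --grip '[0.01, 0.01, 0.01, 0.01, 0.01, 0.01, 0.01, 0.01]'

```text
t: 21.05
ee_pos: [594.0, 195.3, 131.4]
eef_rot: [[0.996, 0.093, 0.007], [0.093, -0.996, 0.001], [0.007, -0.0, -1.0]]
contact_force: [-2.3, -0.9, 10.0]
gripper_width: 0.162
```

```bash
python3 red.py
```

```text
tcp [594.  195.3 131.4] F [-2.3 -0.9 10. ] n 4 red z [20.7 21.9 24.3 24.7] med [587.6 189.9  23.1]
```

View pics/w8z.png

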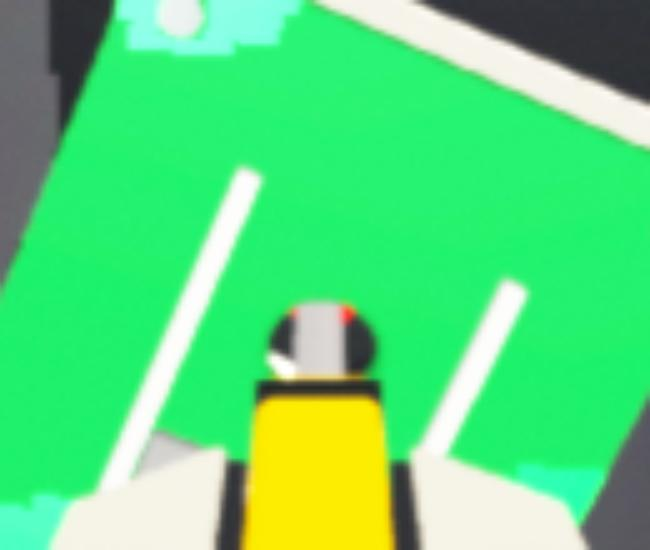

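Still held down, at 10 N. I keep holding.

>>> play_rows --travel '[[0, 0, 0.0008], [0, 0, 0.0008], [0, 0, 0.0008], [0, 0, 0.0008], [0, 0, 0.0008], [0, 0, 0.0008], [0, 0, 0.0008], [0, 0, 0.0008]]' --rotation '[[0, 0, 0], [0, 0, 0], [0, 0, 0], [0, 0, 0], [0, 0, 0], [0, 0, 0], [0, 0, 0], [0, 0, 0]]' --grip '[0.01, 0.01, 0.01, 0.01, 0.01, 0.01, 0.01, 0.01]'

```text
t: 21.9
ee_pos: [593.8, 195.4, 131.4]
eef_rot: [[0.996, 0.093, 0.01], [0.093, -0.996, 0.0], [0.01, 0.0, -1.0]]
contact_force: [-2.9, -0.8, 11.1]
gripper_width: 0.166
```

>>> play_rows --travel '[[0, 0, 0.0008], [0, 0, 0.0008], [0, 0, 0.0008], [0, 0, 0.0008], [0, 0, 0.0008], [0, 0, 0.0008], [0, 0, 0.0008], [0, 0, 0.0008]]' --rotation '[[0, 0, 0], [0, 0, 0], [0, 0, 0], [0, 0, 0], [0, 0, 0], [0, 0, 0], [0, 0, 0], [0, 0, 0]]' --grip '[0.01, 0.01, 0.01, 0.01, 0.01, 0.01, 0.01, 0.01]'

```text
t: 22.7
ee_pos: [593.5, 195.4, 131.4]
eef_rot: [[0.996, 0.093, 0.012], [0.093, -0.996, -0.0], [0.012, 0.001, -1.0]]
contact_force: [-2.2, -1.8, 9.3]
gripper_width: 0.16
```

>>> play_rows --travel '[[0, 0, 0.0008], [0, 0, 0.0008], [0, 0, 0.0008], [0, 0, 0.0008], [0, 0, 0.0008], [0, 0, 0.0008], [0, 0, 0.0008], [0, 0, 0.001]]' --rotation '[[0, 0, 0], [0, 0, 0], [0, 0, 0], [0, 0, 0], [0, 0, 0], [0, 0, 0], [0, 0, 0], [0, 0, 0]]' --grip '[0.01, 0.01, 0.01, 0.01, 0.01, 0.01, 0.01, 0.01]'

```text
t: 23.5
ee_pos: [593.2, 195.5, 131.3]
eef_rot: [[0.996, 0.092, 0.015], [0.092, -0.996, -0.001], [0.015, 0.002, -1.0]]
contact_force: [-3.1, -0.2, 12.1]
gripper_width: 0.165
```

```bash
python3 go.py 593.5 195 131 -84.6; python3 red.py; python3 red.py; python3 - <<'E'
from h import *
F=grab_frame('side'); save('s9.png',cv2.resize(F['frame'][120:260,130:290],None,fx=4.2,fy=4.2))
E
```

```text
t 23.5 pos [593.2 195.5 131.3] d_tool mm [0.2 0.5 0.3] rotvec [ 0.0019 -0.015  -0.0017] grip 15.1 F [-3.1 -0.2 12.1] j [ -13.   32.  -15.   97.   10.   52. -117.]
tcp [593.2 195.5 131.3] F [-3.1 -0.2 12.1] n 6 red z [19.1 23.  23.2 24.  24.  24.5] med [587.9 189.9  23.6]
tcp [593.2 195.5 131.4] F [-3.2 -1.3 11.5] n 6 red z [21.4 23.4 23.6 24.  24.1 24.1] med [588.  189.9  23.8]
```

View pics/s9.png

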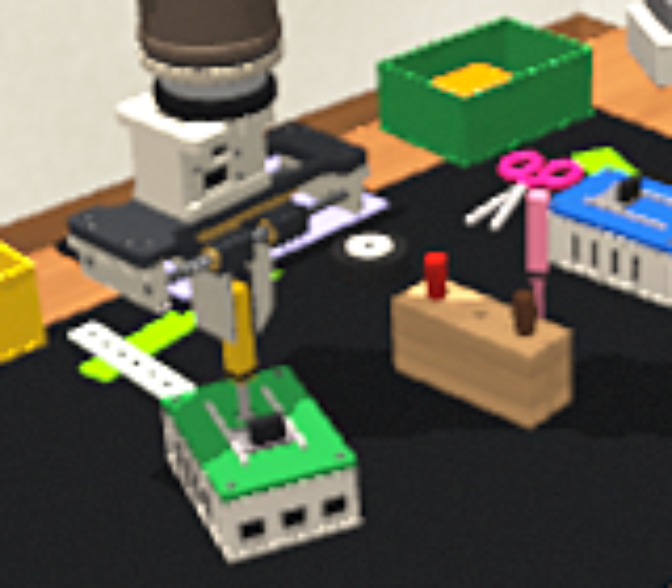

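View pics/w8z.png

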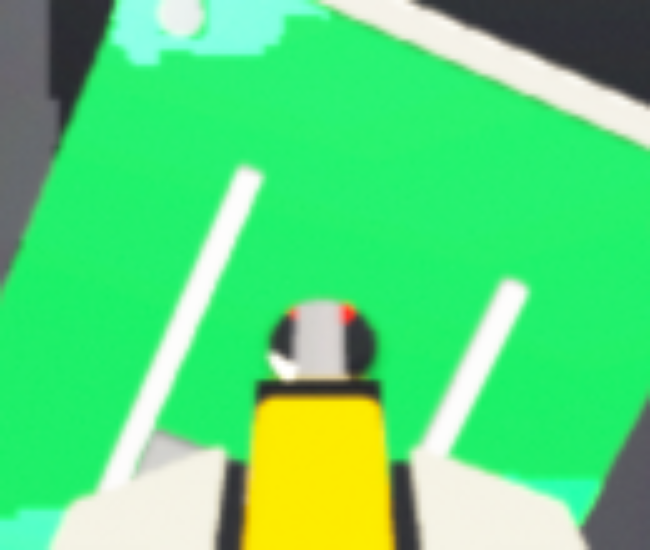

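The button has been held at its stop with 9–13 N for 3.6 s. The stylus is upright and at rest in the aperture, the shutter is open, and the other tools are in place. Handing in.

```bash
python3 -c "
from h import *
print(ctrl.sign_off()); print(ctrl.get_state()['contact_force'])"
```

```text
the job is handed in; nothing more can be done
None
the job is handed in; nothing more can be done
```

I opened the green box's shutter to its end stop and pressed its red button to a firm stop with the yellow stylus. I held it there for about 3.6 s and handed in at about 23.6 s, still pressing; no verdict is reported.

**Last checks:**
- **Push:** about 12 N on the button, steady at 9–13 N throughout the hold. The highest reading was 17 N, during a first trial press; the limit is 30 N.
- **Stylus:** gripped at 15 mm, with the tool tilted about 0.015 rad. The shaft measured within about 1 mm of the aperture axis just before the final press.
- **Surroundings:** the blue box, the driver and the awl look unmoved in the last side picture, as does the strip. I did not check the tyre and bolts in it, but the arm never went near them.

**Disagreements:**
- **Shutter:** I measured about 31 mm of travel, not 34 mm. A further pull met about 17 N and it did not move, so I took it as fully open.
- **Button:** its top measured about 3.5 mm higher than the stated 26 mm, both by camera depth and by where contact began, so the tip stopped about 3 mm earlier than expected. I backed off once before the hold, recentred and pressed again. It reached the same stop, and the top had dropped from about 29.7 to 23.7 mm, the full 6 mm.

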